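# Unbolt the drying bay and rake out the cast tray with the hooked rod

## Robot

A 6-joint arm with a two-finger parallel gripper is mounted at the origin on the work surface. World frame = base frame: x ahead of the robot, y to its left, z up, the work surface at z = 0. Lengths are in m, angles in degrees, forces in N, time in s.
With the tool pointing down it reaches from about 0.3 to 0.85 m from the base axis. Payload 4.2 kg.
Tool frame: the origin (TCP) lies at the very end of the fingers, on their centre line; the grasp point (between the pads) lies 19 mm behind it (bot.grip_depth is the z of the grasp point in the tool frame, in m); z points along the fingers, y is the direction in which the jaws open and shut (so a half turn about z gives the same grasp; the last joint's range is limited). The gripper opens to 91 mm and grips with 3 to 60 N. Pads are 32 mm wide; open, the fingers measure 118 mm over their backs; the gripper's body (76 mm by 178 mm) begins 60 mm behind the grasp point.
Start: joints at [71.677, 18.312, 89.639, -0, 72.044, -1.146], TCP at [0.17, 0.549, 0.214] pointing down, gripper open.
Joint ranges: [-177.97, 177.97], [-48.28, 115.42], [12.27, 149.76], [-77.06, 257.06], [2.81, 150.46], [-146.56, 146.56]. Speed limits (degrees/s): [147.25, 147.25, 180, 180, 180, 180].

## Interface

Orientations are given as a 3x3 rotation matrix whose columns are the frame's x, y, z axes.
In Python, from rig import bot, imaging gives the robot as it stands. The module is installed in compiled form; this text tells all that it offers.
- The arm moves only by the tool jog_arm, never from a script. Its argument "increments" is a list of rows, each a list of 7 numbers: the opening, from 0 (shut) to 1 (fully open), then the shift along the world's x, y, z in mm, then the turn, a rotation vector about the world's x, y, z in rad. In form: [[fingers, dx, dy, dz, ax, ay, az], ...]. A call has 1 to 8 rows; each row is the pose to reach, as a shift and turn from the pose measured when the call began; what a row does not reach only later rows make up. A row lasts 1/10 s, in which the tool goes at most 50 mm and 8.59 degrees, less where a joint would pass 70% of its speed; a pose out of reach is approached as far as the arm can. A call with a gripper value outside its range is refused whole. The fingers move at their own pace and stop on an object; "newtons" is the grip in N (left out, the last holds). Time passes only in rows, so rows that repeat a pose let the fingers close. It gives the time, the measured TCP pose, the force and the opening at its end, in the units of the state.
- bot.state(): the state, without advancing time (a new reading comes with each control period).
- imaging.camera(name): name is "side" or "top"; returns the picture (420x560x3 uint8, red, green, blue); there is no depth.
- imaging.camera_info(name): a dict with "camera_matrix" (3x3 intrinsics, pixels), "origin" and "orientation" of the camera in the world. Camera axes: x right, y up, looking along -z (the intrinsics and any distortion apply to the point x, -y, -z); pixel columns grow to the right and rows downward; lengths in m; the calibration is good to about 2 mm. A picture is of the moment at which its call begins. camera_info takes no time and is no camera call.
- bot.close_job(): hands the job in, once; it reports no verdict.
Trained networks look in the newest picture that a camera, given by its name, has taken for a name from the list of things; names that differ only in an ending like _2 or _b are one class to them, and where a whole thing is asked for, a point or a joint stands for the part that bears it (a point fixed in the world has none). Each returns a list of dicts, best first, with "p" (0 to 1); they miss things now and then, are a little off and sometimes report something else, mostly with a low value. They report only what shows in the picture. A call takes as long as a camera call. They do not tell look-alikes from the thing itself.
- imaging.silhouettes(camera, label): "mask" (420x560 bool, what is visible of it) and "rect" ([left, top, right, bottom] in pixels, round what is visible of it).
- imaging.landmark_of(camera, label): "position" ([column, row] in pixels: a listed point, or the origin of a listed thing).
The state is a dict: "clock": time; "q": joint angles; "qd": joint speeds; "effort": joint torques, N m; "tcp_pos": TCP position; "tool_rot": TCP orientation; "force": force on the tool from outside, world axes, zero at the start; "wrist_torque": the same for the moment, N m; "width": finger opening in m.
Only numpy, scipy, OpenCV 4.12 (cv2) and the standard library are available. Lean on these libraries where they do the work, as an engineer would, in place of code of your own. Each camera call takes 0.05 s, during which the arm holds its last target.

## Task

Take the hooked rod from its rest, reach it under the guard of the drying bay, slide the bolt sideways until it is fully drawn and seat it there: press it against its stop with about 10 N (never over 15 N). Then hook the tray behind its front wall, pull it straight out until its front stands 2 to 3 cm out of the bay's mouth, and lay the rod back in both forks of its rest as it lay before, hook down. Touch the bolt and the tray with the rod only, never with the gripper, do not pull the tray against the bolt, and leave the other things on the bench alone.

Things in the scene. Friction and masses are not known exactly. Their poses are not given: they have to be found in the camera images.
- rod: loose hooked rod, 0.12 kg. Origin at the centre of its orange square handle (140 mm along x, 16 wide, 16 high); x runs to the hook, z up. Steel shaft of 8 mm diameter from x=70 to 160 mm on the handle's axis, then a hook bent down. Starts on the rest, axis 60 mm above the bench. Grip the handle's middle across y from above with 50 to 60 N: side loads on the hook twist it in the fingers.
- rod_hook (a point): centre of the hook's round tip (8 mm diameter): x=158, y=0, z=-28 mm in the rod's frame, so the hook reaches 32 mm below the rod's axis. Loaded sideways, the hook may stand off by several mm from where a rigid grip would have it.
- rest: fixed black forked rest. Origin under it at bench level. The rod lies in it along x, handle centre 60 mm above the origin. Fork at x=-55 mm under the handle (slot 26 mm wide, flared, tops 76 mm high); fork at x=95 mm under the shaft (slot 24 mm, flared, tops 80 mm high); forks 10 mm thick, 50 mm wide, base 190 x 70 x 8 mm.
- bay: fixed drying bay. Origin at bench level, middle of the mouth (plane of the guard's front bar); +x into the bay, z up. Floor plate 8 mm thick, 300 wide, x=-50 (sill) to 190 mm; side walls y=+-147; guard of bars over x=0 to 190, 133 to 141 mm high. Runners 18 mm high at y=+-52 guide the tray. Bolt channel at x=57 to 83, y=about 65 to 130, 34 high; stop bridge over it at about y=98, 46 high.
- bolt (a joint): bolt travel along the bay's +y in m: 0 shut (across the tray's front), 0.070 fully drawn at its hard stop; starts at 0 to 0.010. Rubs with about 2 N, stays where left. Bar 12 x 12 mm, 22 to 34 mm above the bench, from 20 mm on the -y to 40 mm on the +y side of its post. A push above 6 N is felt only when it is against its stop; pressed home through the held rod, it gives roughly 0.5 to 1 mm per N.
- bolt_nominal (a point): mark fixed to the bay at x=70, y=16, z=80 mm: the drawing-board place of the bolt's post when shut. The bolt, with its channel and stop, is screwed on up to 14 mm to either side of it (along y) and this is not measured: find it by touch or sight. The post is upright, steel, 10 mm diameter, 34 to 90 mm above the bench, with a red 16 mm ball centred 90 mm up.
- tray: loose blue open tray, about 0.25 kg, 80 mm deep (x), 90 wide (y), walls 30 high and 4 thick, floor 4 thick; origin under its centre, axes as the bay's. Stands on the bay's floor plate at about x=125, y=0 mm of the bay, front wall (tray x=-40 mm) just behind the bolt. Two plaster casts are fixed in its rear half; at tray x=-36 to 8 mm it is empty, for the hook.
- jar: closed white-capped jar, 60 mm across, 85 mm tall, loose; origin under its centre. Bystander.
- bowl: clear glass bowl, 110 mm across, 50 mm tall, loose; origin under its centre. Bystander.
- cast: plaster dental cast on a round reddish base, 68 mm across, about 36 mm tall, loose; origin under its centre. Bystander.
- cup: blue mug, 72 mm across, 85 mm tall, loose; origin under its centre. Bystander.
- spatula: small spatula 160 mm long lying on the bench, loose; its x axis runs from handle to blade. Bystander.
Mind the look-alikes: they are no part of the job. There is more than one size of the rest; the job needs the smaller.

How it is judged:
By the outcome, as a careful person would: the job done as asked, in the order asked, and still so for the second after the job is handed in, with the robot touching nothing.
It also fails if it takes over 58 s, if anything falls off the work surface, if the arm or the gripper's body presses on something with over 40 N, if the wrist force passes 120 N, or if a joint passes its speed limit or range.

## Working session

There is one attempt and no reset: what is moved stays moved. The work goes in short steps, Python scripts to look and compute and a tool call to move; the robot and the scene stay as the last step left them, time stands still between calls to the robot, and variables do not carry over. Pictures are saved under pics/ and viewed, and the job is handed in when it is done.

Besides the shell and the picture viewer there is one more tool, called after ">>>" as name(argument=value, ...), one argument or row to a line, values as JSON. jog_arm: Moves the arm, as the interface text tells. Its arguments: {"type":"object","properties":{"increments":{"type":"array","items":{"type":"array","items":{"type":"number"}}},"newtons":{"type":"number"}},"required":["increments"]}

```bash
mkdir -p pics
python3 - <<'E'
from rig import bot, imaging
import cv2,numpy as np
for n in ("side","top"):
    im=imaging.camera(n); cv2.imwrite(f"pics/{n}0.png",cv2.cvtColor(im,cv2.COLOR_RGB2BGR))
    i=imaging.camera_info(n); print(n,i)
print(bot.state())
E
```

```text
side {'camera_matrix': array([[450.87026272,   0.        , 271.96194443],
       [  0.        , 450.87026272, 204.92431732],
       [  0.        ,   0.        ,   1.        ]]), 'origin': array([-0.14181394, -0.57990036,  0.90237506]), 'orientation': array([[ 0.67910019,  0.50490876, -0.53281336],
       [-0.73387429,  0.45132529, -0.5076751 ],
       [-0.01585746,  0.73578028,  0.67703465]])}
top {'camera_matrix': array([[428.61321165,   0.        , 288.51690392],
       [  0.        , 428.61321165, 202.77028988],
       [  0.        ,   0.        ,   1.        ]]), 'origin': array([0.26361758, 0.05494575, 1.41311536]), 'orientation': array([[ 0.01878454,  0.97992871, -0.19846122],
       [-0.99980495,  0.01962146,  0.0022511 ],
       [ 0.00610001,  0.19838022,  0.98010616]])}
{'clock': 0.1, 'q': array([ 7.16794217e+01,  1.83474492e+01,  8.96977235e+01, -8.25341619e-05,
        7.20427572e+01, -1.14509970e+00]), 'qd': array([-0.00871131, -0.06749991, -0.19124439, -0.04511304,  0.03822238,
       -0.01667261]), 'effort': array([ 1.17850781e-03, -4.13336885e+01, -2.32510543e+01,  7.29069882e-02,
        4.22117743e-02, -3.10969938e-05]), 'tcp_pos': array([0.16965331, 0.54895074, 0.21322111]), 'tool_rot': array([[-9.55404956e-01,  2.95298389e-01, -4.81096083e-04],
       [ 2.95298780e-01,  9.55403845e-01, -1.45730893e-03],
       [ 2.93000668e-05, -1.53438726e-03, -9.99998822e-01]]), 'force': array([-0.39364804,  0.246146  , -0.00836635]), 'wrist_torque': array([-0.05139788, -0.03809935,  0.08001553]), 'width': 0.09121955226932835}
```

View pics/side0.png

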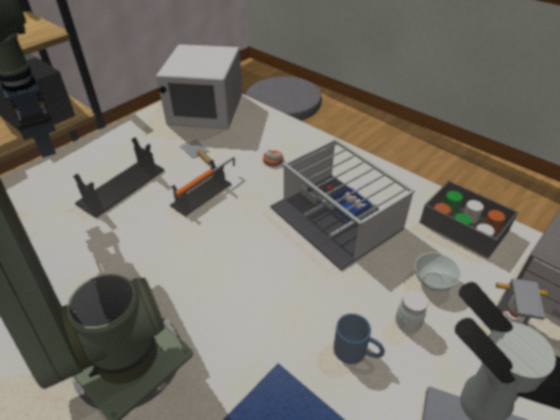

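View pics/top0.png

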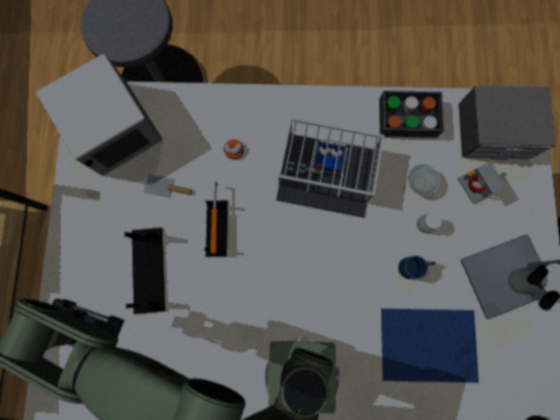

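Run:
```python
import cv2
a=cv2.imread("pics/side0.png");b=cv2.imread("pics/top0.png")
cv2.imwrite("pics/s_bay.png",cv2.resize(a[130:280,260:420],None,fx=4.5,fy=4,interpolation=cv2.INTER_CUBIC)[:600,:800])
cv2.imwrite("pics/t_bay.png",cv2.resize(b[110:225,265:395],None,fx=5,fy=5,interpolation=cv2.INTER_CUBIC))
cv2.imwrite("pics/t_rest.png",cv2.resize(b[170:270,170:270],None,fx=5,fy=5,interpolation=cv2.INTER_CUBIC))
cv2.imwrite("pics/s_rest.png",cv2.resize(a[140:220,150:250],None,fx=6,fy=6,interpolation=cv2.INTER_CUBIC))
from rig import imaging
for c in("side","top"):
  for l in ("rod","rod_hook","rest","bay","bolt","bolt_nominal","tray"):
    try: print(c,l,[(round(d["p"],2),d["position"]) for d in imaging.landmark_of(c,l)])
    except Exception as e: print(c,l,e)
```

```text
side rod [(0.7, [274.7, 161.3]), (0.69, [195.0, 178.4])]
side rod_hook [(0.96, [237.1, 165.2])]
side rest [(0.93, [190.8, 199.4]), (0.91, [113.9, 190.9]), (0.24, [352.2, 350.9]), (0.21, [198.9, 151.8])]
side bay [(0.86, [313.9, 228.1])]
side bolt it knows: bay, bolt_nominal, bowl, cast, cup, jar, rest, rod, rod_hook, spatula, tray
side bolt_nominal [(0.73, [334.9, 193.4]), (0.69, [350.3, 346.7])]
side tray [(0.84, [347.7, 208.7])]
top rod [(0.56, [215.9, 231.5]), (0.27, [169.4, 186.2])]
top rod_hook []
top rest [(0.77, [149.2, 278.3]), (0.68, [216.5, 231.1])]
top bay [(0.87, [322.5, 195.3])]
top bolt it knows: bay, bolt_nominal, bowl, cast, cup, jar, rest, rod, rod_hook, spatula, tray
top bolt_nominal [(0.95, [322.9, 166.5]), (0.31, [419.9, 181.1])]
top tray [(0.97, [328.3, 159.8])]
```

View pics/s_bay.png

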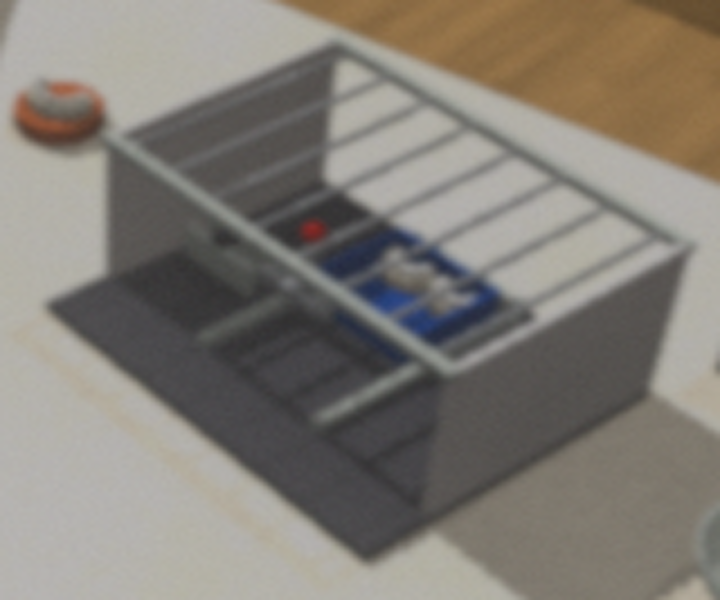

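View pics/t_bay.png

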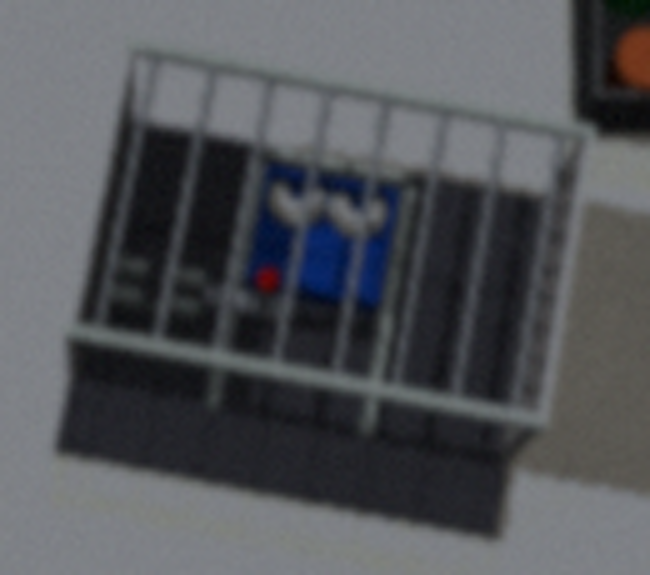

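View pics/t_rest.png

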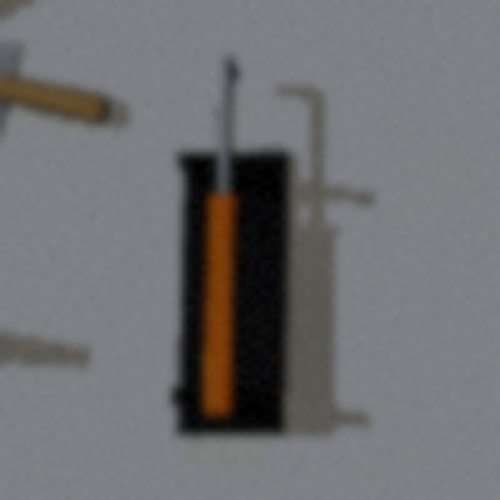

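View pics/s_rest.png

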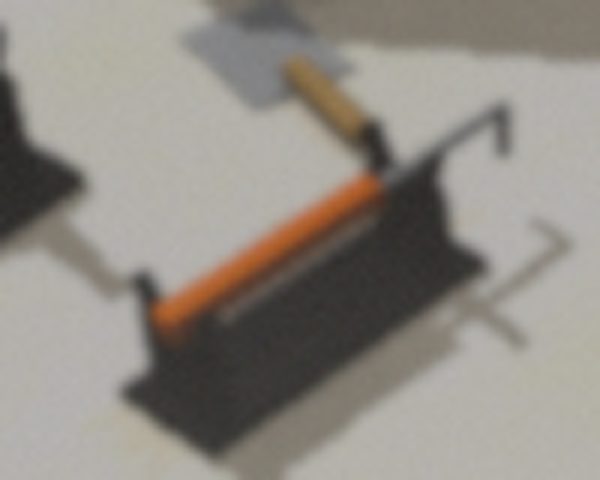

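```bash
cat > h.py <<'E'
import numpy as np,cv2
from rig import bot,imaging
INFO={n:imaging.camera_info(n) for n in("side","top")}
def proj(n,P):
    i=INFO[n];c=(np.atleast_2d(P)-i["origin"])@i["orientation"]
    c=c*[1,-1,-1]; u=c@i["camera_matrix"].T
    return u[:,:2]/u[:,2:]
def ray(n,uv):
    i=INFO[n];K=i["camera_matrix"]
    d=np.array([(uv[0]-K[0,2])/K[0,0],-(uv[1]-K[1,2])/K[1,1],-1.]);return i["origin"],i["orientation"]@d
def onz(n,uv,z):
    o,d=ray(n,uv);return o+d*(z-o[2])/d[2]
def tri(a,b):
    o1,d1=ray("side",a);o2,d2=ray("top",b)
    t=np.linalg.lstsq(np.c_[d1,-d2],o2-o1,rcond=None)[0]
    p,q=o1+t[0]*d1,o2+t[1]*d2
    return (p+q)/2,np.linalg.norm(p-q)
def T(p,pts):
    x,y,a=p;c,s=np.cos(a),np.sin(a);pts=np.atleast_2d(pts)
    return np.c_[x+c*pts[:,0]-s*pts[:,1],y+s*pts[:,0]+c*pts[:,1],pts[:,2]]
E
python3 - <<'E'
from h import *
from scipy.optimize import least_squares
P=np.array([[-.05,.15,.008],[-.05,-.15,.008],[0,.147,.137],[0,-.147,.137],[.19,.147,.137],[.19,-.147,.137]])
tp=np.array([[276.4,200.6],[365,217.6],[279,177],[374,194],[291.6,120],[383,136]])
sp=np.array([[271.1,206.25],[342.2,270],[284,163.75],[361.1,222.5],[334.4,140.5],[413.3,191.75]])
f=lambda p:np.r_[(proj("top",T(p,P))-tp).ravel(),(proj("side",T(p,P))-sp).ravel()]
r=least_squares(f,[.6,0,0],loss="soft_l1");print("bay",r.x[:2],np.degrees(r.x[2]));print(np.round(f(r.x).reshape(-1,2),1))
ball,e=tri([329.6,187.5],[318.4,165.8]);print("ball",ball,e)
x,y,a=r.x;c,s=np.cos(a),np.sin(a)
def inb(w):d=w[:2]-[x,y];return [c*d[0]+s*d[1],-s*d[0]+c*d[1]]
for z in(.09,):
  for n,uv in(("side",[329.6,187.5]),("top",[318.4,165.8])): w=onz(n,uv,.09);print(n,inb(w))
for n in("side","top"):
    im=cv2.imread(f"pics/{n}0.png");hsv=cv2.cvtColor(im,cv2.COLOR_BGR2HSV)
    m=((hsv[...,0]>4)&(hsv[...,0]<18)&(hsv[...,1]>170)).astype(np.uint8)
    if n=="side": m[:,:165]=0;m[:,222:]=0;m[:163]=0;m[210:]=0
    else: m[:,:200]=0;m[:,232:]=0;m[:195]=0;m[262:]=0
    k,l,st,ce=cv2.connectedComponentsWithStats(m);
    for j in range(1,k):
        if st[j,4]>20:print(n,st[j],ce[j])
    pts=np.argwhere(m)[:,::-1].astype(np.float32);print(cv2.minAreaRect(pts),cv2.fitLine(pts,2,0,.01,.01).ravel())
E
```

```text
bay [ 0.57875823 -0.06451057] -9.731805655068227
[[ 0.2 -0. ]
 [ 0.1 -0.4]
 [ 0.8 -0.4]
 [ 0.3  0.2]
 [-0.3 -0.5]
 [ 0.3  0.2]
 [-1.1 -0.2]
 [-0.3 -0.9]
 [ 0.1  1.1]
 [-0.1  1.1]
 [-0.1 -0.2]
 [-0.1 -0.6]]
ball [ 0.65446962 -0.04192564  0.09123807] 0.0011123756360019634
side [np.float64(0.0724357489327416), np.float64(0.035894325324294964)]
top [np.float64(0.0706872705904164), np.float64(0.035328916135189084)]
side [176 170  36  24 101] [194.32673267 181.61386139]
((193.99412536621094, 181.7764892578125), (2.6843767166137695, 41.33940887451172), 57.528804779052734) [  0.8400358   -0.54253095 194.32674    181.61386   ]
top [208 208  11  47 352] [213.44318182 231.13068182]
((214.96649169921875, 228.9410858154297), (12.996485710144043, 50.19573211669922), 1.3322198390960693) [ 2.4111036e-02 -9.9970931e-01  2.1351268e+02  2.3103380e+02]
```

Run:
```python
from h import *
f=onz("top",[214.1,208.4],.068);r=onz("top",[213.0,254],.068)
print(f,r,np.linalg.norm(f-r),(f+r)/2,np.degrees(np.arctan2(*(f-r)[1::-1])))
im=cv2.imread("pics/top0.png")[190:265,195:240];c=cv2.resize(im,None,fx=8,fy=8,interpolation=cv2.INTER_CUBIC)
cv2.imwrite("pics/h1.png",c)
m=[onz("side",u,.068) for u in([213.2,170.5],[177.0,193.5])];print(m,np.linalg.norm(m[0]-m[1]),(m[0]+m[1])/2,np.degrees(np.arctan2(*(m[0]-m[1])[1::-1])))
# hook tip
print("hook tip tri",tri([233.5,165.],[216.8,184.5]))
# overlay candidate
for n in("side","top"):
  im=cv2.imread(f"pics/{n}0.png")
  for p in([*((f+r)/2)[:2],np.arctan2(*(f-r)[1::-1])],):
    pts=[[a,b,.06+h] for a in(-.07,.07) for b in(-.008,.008) for h in(.008,)]+[[.158,0,.028]]+[[.158,0,.06]]
    pts+=[[a,b,.0] for a in(-.075,.115) for b in(-.035,.035)]
    for u in proj(n,T(p,pts)): cv2.drawMarker(im,tuple(int(round(v)) for v in u),(0,255,0),0,3)
  s=im[150:215,160:250] if n=="side" else im[175:270,190:250]
  cv2.imwrite(f"pics/ov_{n}.png",cv2.resize(s,None,fx=6,fy=6,interpolation=cv2.INTER_NEAREST))
```

```text
[0.51291664 0.28886414 0.068     ] [0.36806095 0.28458791 0.068     ] 0.14491879543842615 [0.4404888  0.28672603 0.068     ] 1.6909165192309528
[array([0.50926801, 0.2800801 , 0.068     ]), array([0.37096857, 0.27820182, 0.068     ])] 0.13831219307207393 [0.44011829 0.27914096 0.068     ] 0.778103822755604
hook tip tri (array([0.60016984, 0.29089262, 0.03096769]), np.float64(0.0008402382373542704))
```

View pics/ov_side.png

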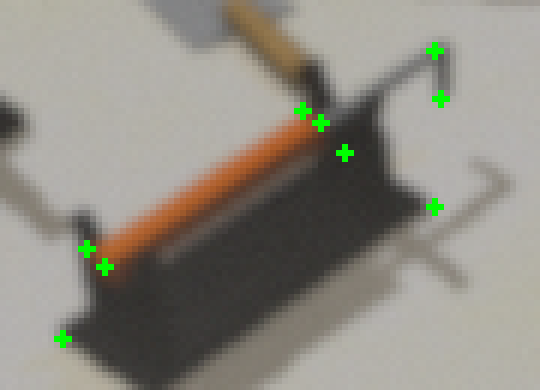

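View pics/ov_top.png

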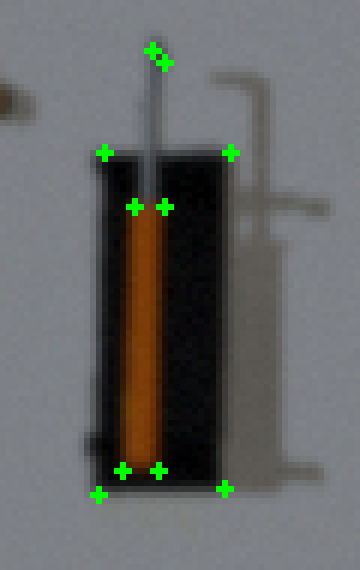

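>>> jog_arm(
  increments=[
    [1,40,-39,0,0,0,0.05],
    [1,80,-78,0,0,0,0.1],
    [1,120,-118,0,0,0,0.16],
    [1,160,-157,-10,0,0,0.21],
    [1,200,-196,-20,0,0,0.26],
    [1,240,-235,-30,0,0,0.326],
    [1,270,-264,-40,0,0,0.326],
    [1,270.3,-264,-73,0,0,0.326],
  ],
  newtons=55,
)

```text
clock: 1.5
tcp_pos: [0.4449, 0.2847, 0.1439]
tool_rot: [[-1.0, -0.024, 0.009], [-0.024, 1.0, 0.005], [-0.009, 0.005, -1.0]]
force: [1.1, 0.5, 0.2]
width: 0.0912
```

>>> jog_arm(
  increments=[
    [1,-4.9,0.3,-30,0.005,-0.009,0],
    [1,-4.9,0.3,-65,0.005,-0.009,0],
    [1,-4.9,0.3,-95,0.005,-0.009,0],
    [1,-4.9,0.3,-102.9,0.005,-0.009,0],
    [1,-4.9,0.3,-102.9,0.005,-0.009,0],
  ],
)

```text
clock: 2.0
tcp_pos: [0.4396, 0.2848, 0.0404]
tool_rot: [[-1.0, -0.024, 0.016], [-0.024, 1.0, 0.009], [-0.017, 0.008, -1.0]]
force: [-0.5, -0.3, 0.8]
width: 0.0912
```

Run:
```python
from h import *
s=bot.state();print(s["tcp_pos"],s["tool_rot"],s["force"])
for n in("side","top"):
    im=imaging.camera(n);im=cv2.cvtColor(im,cv2.COLOR_RGB2BGR)
    s=im[110:230,130:260] if n=="side" else im[170:290,150:280]
    cv2.imwrite(f"pics/g1_{n}.png",cv2.resize(s,None,fx=5,fy=5,interpolation=cv2.INTER_CUBIC))
```

```text
[0.43959597 0.28480203 0.04035527] [[-0.99957052 -0.02435092  0.01630349]
 [-0.02421003  0.9996683   0.00878387]
 [-0.01651197  0.00838539 -0.99982851]] [-0.49225427 -0.30844024  0.7871162 ]
```

View pics/g1_side.png

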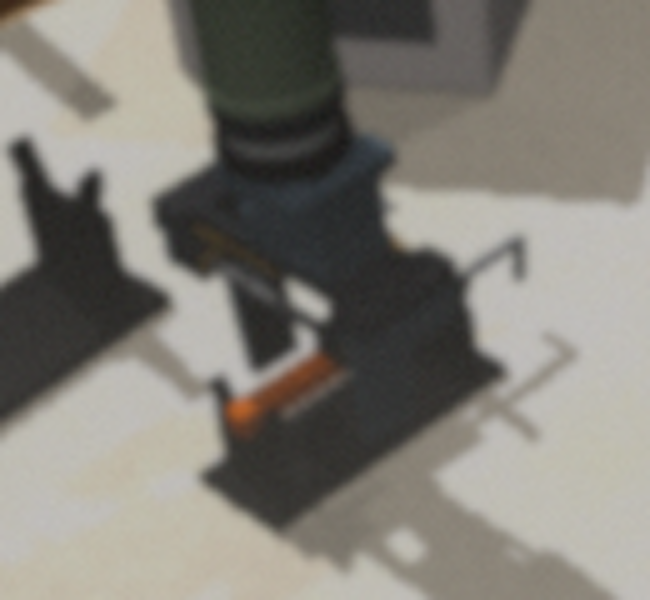

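View pics/g1_top.png

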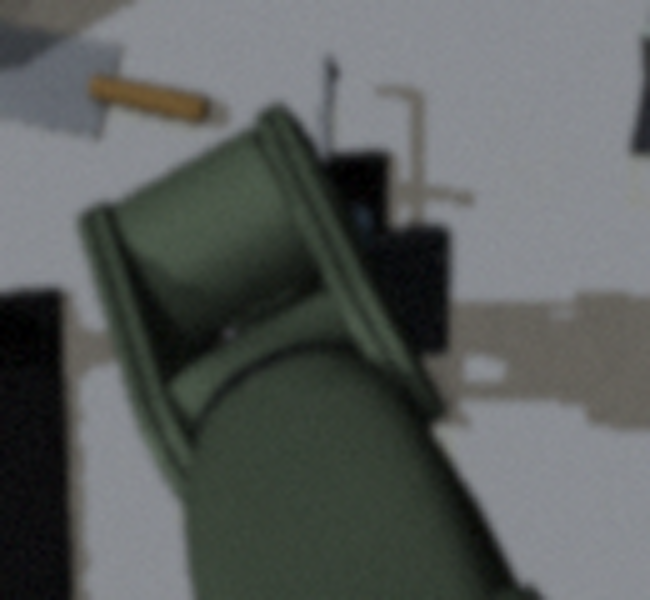

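>>> jog_arm(
  increments=[
    [1,0,0,0.6,-0.0088,0.0163,0],
    [0.4,0,0,0.6,-0.0088,0.0163,0],
    [0.1,0,0,0.6,-0.0088,0.0163,0],
    [0,0,0,0.6,-0.0088,0.0163,0],
    [0,0,0,0.6,-0.0088,0.0163,0],
    [0,0,0,0.6,-0.0088,0.0163,0],
    [0,0,0,0.6,-0.0088,0.0163,0],
    [0,0,0,0.6,-0.0088,0.0163,0],
  ],
  newtons=55,
)

```text
clock: 2.9
tcp_pos: [0.441, 0.2858, 0.0428]
tool_rot: [[-1.0, -0.024, 0.004], [-0.024, 1.0, 0.002], [-0.004, 0.002, -1.0]]
force: [0.1, 0.0, 0.9]
width: 0.0383
```

>>> jog_arm(
  increments=[
    [0,-0.5,-0.5,-1.5,-0.002,0.004,0],
    [0,-0.5,-0.5,-1.5,-0.002,0.004,0],
    [0,-0.5,-0.5,-1.5,-0.002,0.004,0],
    [0,-0.5,-0.5,-1.5,-0.002,0.004,0],
    [0,-0.5,-0.5,-1.5,-0.002,0.004,0],
    [0,-0.5,-0.5,-1.5,-0.002,0.004,0],
  ],
  newtons=55,
)

```text
clock: 3.5
tcp_pos: [0.4403, 0.2852, 0.0413]
tool_rot: [[-1.0, -0.024, -0.0], [-0.024, 1.0, 0.0], [0.0, 0.0, -1.0]]
force: [0.4, 0.8, -1.5]
width: 0.0158
```

Run:
```python
from h import *
s=bot.state();print(s["tcp_pos"],s["tool_rot"],s["force"],s["wrist_torque"],s["width"])
```

```text
[0.44034141 0.28517022 0.04126175] [[-9.99701789e-01 -2.44166841e-02 -3.97477334e-04]
 [-2.44167702e-02  9.99701843e-01  2.13452781e-04]
 [ 3.92147014e-04  2.23094240e-04 -9.99999898e-01]] [ 0.40283268  0.82594908 -1.53116114] [0.04596804 0.03937228 0.00993536] 0.015810675752443087
```

>>> jog_arm(
  increments=[
    [0,0,0,20,0,0,0],
    [0,0,0,50,0,0,0],
    [0,0,0,85,0,0,0],
    [0,-6,-30,90,0,0,-0.02],
    [0,-14,-70,90,0,0,-0.05],
    [0,-22,-115,90,0,0,-0.08],
    [0,-31,-160,80,0,0,-0.11],
    [0,-40,-205,70,0,0,-0.14],
  ],
)

```text
clock: 4.3
tcp_pos: [0.3999, 0.0787, 0.1114]
tool_rot: [[-0.993, 0.116, 0.001], [0.116, 0.993, 0.0], [-0.001, 0.0, -1.0]]
force: [0.2, -1.1, -1.3]
width: 0.0155
```

>>> jog_arm(
  increments=[
    [0,-8,-40,-10,0,0,-0.02],
    [0,-15,-80,-25,0,0,-0.05],
    [0,-17,-101,-46,0,0,-0.054],
    [0,-17,-101,-46,0,0,-0.054],
    [0,-17,-101,-46,0,0,-0.054],
  ],
)

```text
clock: 4.8
tcp_pos: [0.3829, -0.0222, 0.0655]
tool_rot: [[-0.985, 0.17, 0.001], [0.17, 0.985, 0.001], [-0.001, 0.001, -1.0]]
force: [0.7, 0.4, -0.2]
width: 0.0153
```

```bash
cat >> h.py <<'E'
B=np.array([.57875823,-.06451057,np.radians(-9.7318)])
def inb(w):
    c,s=np.cos(B[2]),np.sin(B[2]);d=np.asarray(w)[:2]-B[:2];return np.array([c*d[0]+s*d[1],-s*d[0]+c*d[1]])
def snap(tag,boxes={"side":(130,290,240,420),"top":(110,270,250,410)},f=4):
    for n in("side","top"):
        im=cv2.cvtColor(imaging.camera(n),cv2.COLOR_RGB2BGR);cv2.imwrite(f"pics/{tag}_{n}_full.png",im)
        a,b,c,d=boxes[n];cv2.imwrite(f"pics/{tag}_{n}.png",cv2.resize(im[a:b,c:d],None,fx=f,fy=f,interpolation=cv2.INTER_CUBIC)[:600,:800])
def st():
    s=bot.state();R=s["tool_rot"];c,sn=np.cos(B[2]),np.sin(B[2]);F=s["force"]
    yaw=np.degrees(np.arctan2(-R[1,0],-R[0,0]))
    g=s["tcp_pos"]-0
    print("t%.2f"%s["clock"],"tcp",np.round(g,4),"bay mm",np.round(1e3*inb(g),1),"hook bay",np.round(1e3*inb(g+.158*np.array([np.cos(np.radians(yaw)),np.sin(np.radians(yaw)),0])),1),"axis z",round(1e3*(g[2]+.019),1),"yaw",round(yaw,2),"tilt",np.round(R[:2,2],4),"F bay",np.round([c*F[0]+sn*F[1],-sn*F[0]+c*F[1],F[2]],2),"w",round(s["width"],4))
E
python3 -c "
from h import *
st();snap('a1')"
```

```text
t4.80 tcp [ 0.3829 -0.0222  0.0655] bay mm [-200.2    8.6] hook bay [-42.2   8.3] axis z 84.5 yaw -9.81 tilt [0.0006 0.0007] F bay [ 0.62  0.48 -0.21] w 0.0153
```

View pics/a1_side.png

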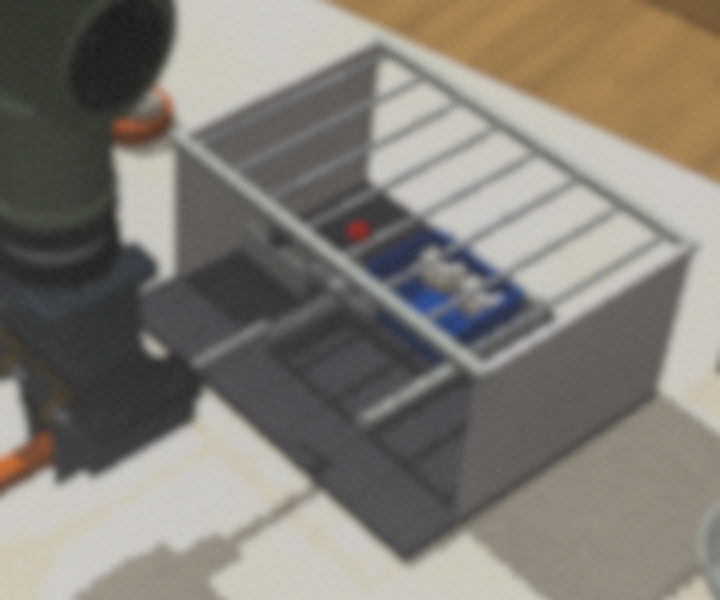

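View pics/a1_top.png

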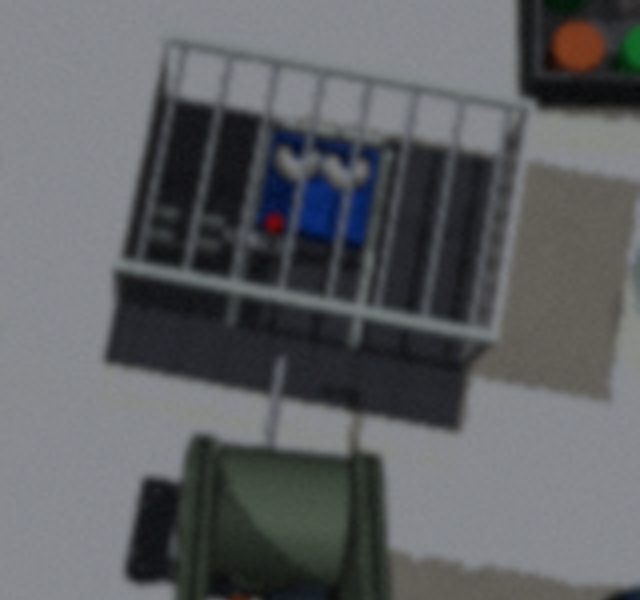

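Run:
```python
from h import *
p=T(B,[[-.042+.004,.0083,.0845]]);print(proj("top",p),proj("side",p))
print(inb(onz("top",[320.,198.8],.0885)))
print([ (d['p'],d['position']) for d in imaging.landmark_of("side","rod_hook")],proj("side",T(B,[[-.042,.0083,.0565]])))
```

```text
[[320.70528327 200.28903285]] [[305.70731698 211.3619346 ]]
[-0.034567    0.01149028]
[(0.86, [309.2, 220.1])] [[304.20400674 219.61112625]]
```

>>> jog_arm(
  increments=[
    [0,35,-6,0,0,0,0],
    [0,75,-13,0,0,0,0],
    [0,110.4,-18.9,-2,0,0,0.001],
    [0,110.4,-18.9,-2,0,0,0.001],
    [0,110.4,-18.9,-2,0,0,0.001],
  ],
)

```text
clock: 5.45
tcp_pos: [0.4946, -0.0394, 0.0642]
tool_rot: [[-0.986, 0.165, 0.002], [0.165, 0.986, 0.0], [-0.002, 0.001, -1.0]]
force: [-0.2, 0.2, -1.7]
width: 0.0157
```

```bash
python3 -c "
from h import *
st();snap('a2')"
```

```text
t5.45 tcp [ 0.4946 -0.0394  0.0642] bay mm [-87.2  10.6] hook bay [70.8 11.2] axis z 83.2 yaw -9.5 tilt [0.0025 0.0005] F bay [-0.22  0.15 -1.74] w 0.0157
```

View pics/a2_side.png

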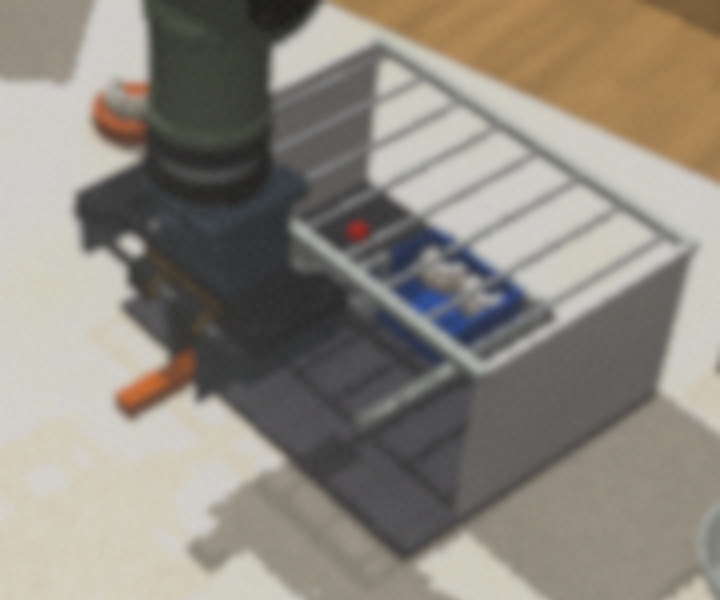

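View pics/a2_top.png

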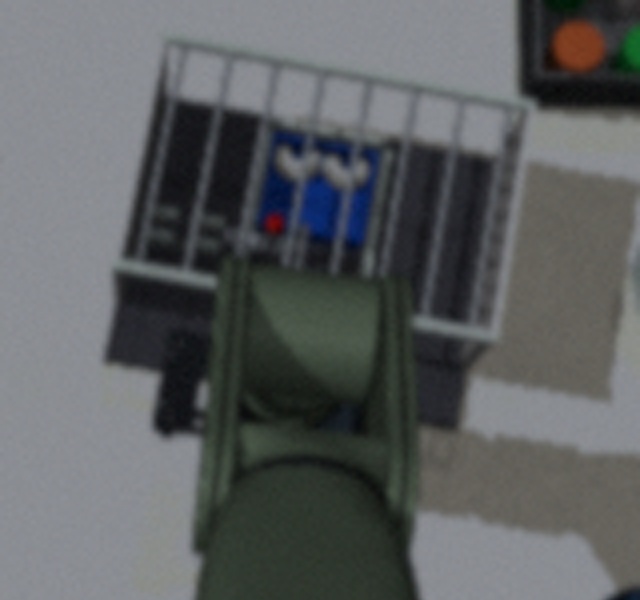

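>>> jog_arm(
  increments=[
    [0,1.2,7,-1,0,0.002,-0.004],
    [0,2.5,14.8,-1,0,0.002,-0.004],
    [0,4.2,24.6,-1,0,0.002,-0.004],
    [0,5.9,34.5,-1,0,0.002,-0.004],
    [0,7.6,44.4,-1,0,0.002,-0.004],
    [0,7.6,44.4,-1,0,0.002,-0.004],
  ],
)

```text
clock: 6.15
tcp_pos: [0.5011, 0.0064, 0.0631]
tool_rot: [[-0.986, 0.167, 0.0], [0.167, 0.986, 0.001], [0.0, 0.001, -1.0]]
force: [-0.9, -0.7, -0.4]
width: 0.0158
```

```bash
python3 -c "
from h import *
st();snap('a3')"
```

```text
t6.15 tcp [0.5011 0.0064 0.0631] bay mm [-88.6  56.7] hook bay [69.4 57. ] axis z 82.1 yaw -9.63 tilt [0.0001 0.001 ] F bay [-0.77 -0.84 -0.43] w 0.0158
```

View pics/a3_top.png

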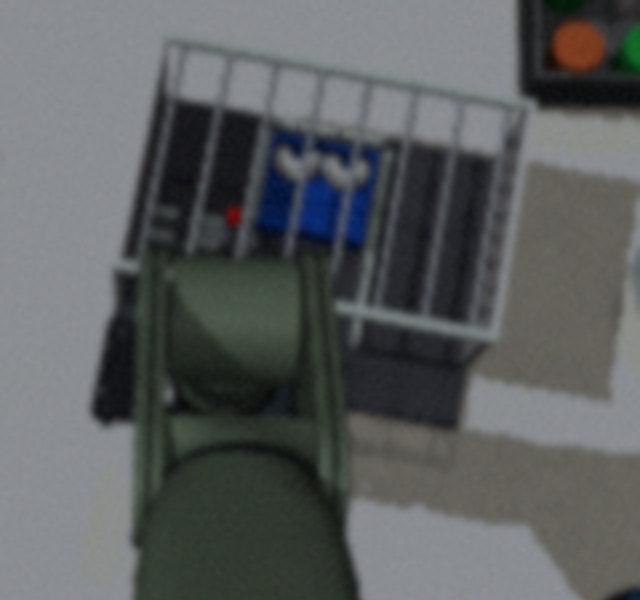

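>>> jog_arm(
  increments=[
    [0,1.4,8,0,0,0,0],
    [0,2.7,16,0,0,0,0],
    [0,3.5,20.7,0,0,0,0],
    [0,3.5,20.7,0,0,0,0],
  ],
)

```text
clock: 6.65
tcp_pos: [0.505, 0.0269, 0.0632]
tool_rot: [[-0.986, 0.167, 0.001], [0.167, 0.986, 0.001], [-0.001, 0.001, -1.0]]
force: [0.5, -0.3, -1.8]
width: 0.0159
```

```bash
python3 -c "
from h import *
st();snap('a4')"
```

```text
t6.65 tcp [0.505  0.0269 0.0632] bay mm [-88.2  77.6] hook bay [69.8 78. ] axis z 82.2 yaw -9.6 tilt [0.0009 0.0009] F bay [ 0.58 -0.23 -1.81] w 0.0159
```

View pics/a4_top.png

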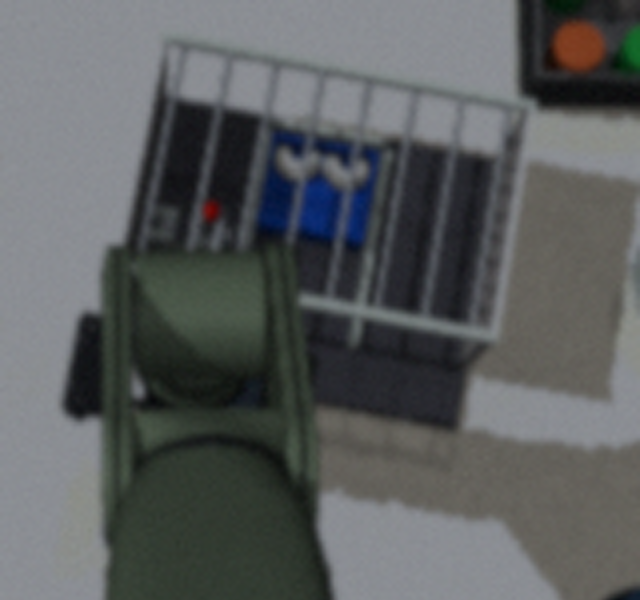

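>>> jog_arm(
  increments=[
    [0,0.5,3,0,0,0,0],
    [0,0.8,5,0,0,0,0],
    [0,0.8,5,0,0,0,0],
  ],
)

```text
clock: 7.05
tcp_pos: [0.5057, 0.0316, 0.0632]
tool_rot: [[-0.986, 0.167, 0.001], [0.167, 0.986, 0.001], [-0.001, 0.001, -1.0]]
force: [-0.8, -1.6, -1.5]
width: 0.0158
```

>>> jog_arm(
  increments=[
    [0,0.4,2.5,0,0,0,0],
    [0,0.4,2.5,0,0,0,0],
  ],
)

```text
clock: 7.25
tcp_pos: [0.5062, 0.0343, 0.0632]
tool_rot: [[-0.986, 0.167, 0.001], [0.167, 0.986, 0.001], [-0.001, 0.001, -1.0]]
force: [-0.8, -3.1, -1.4]
width: 0.0157
```

>>> jog_arm(
  increments=[
    [0,0.4,2.5,0,0,0,0],
    [0,0.4,2.5,0,0,0,0],
  ],
)

```text
clock: 7.45
tcp_pos: [0.5067, 0.037, 0.0632]
tool_rot: [[-0.986, 0.167, 0.001], [0.167, 0.986, 0.001], [-0.001, 0.001, -1.0]]
force: [1.0, -1.8, -0.8]
width: 0.0157
```

```bash
python3 -c "
from h import *
st()"
```

```text
t7.45 tcp [0.5067 0.037  0.0632] bay mm [-88.2  87.9] hook bay [69.8 88.3] axis z 82.2 yaw -9.6 tilt [0.0011 0.0011] F bay [ 1.3  -1.55 -0.78] w 0.0157
```

>>> jog_arm(
  increments=[
    [0,0.3,2,0,0,0,0],
    [0,0.3,2,0,0,0,0],
  ],
)

```text
clock: 7.65
tcp_pos: [0.5069, 0.0384, 0.0632]
tool_rot: [[-0.986, 0.168, 0.001], [0.168, 0.986, -0.0], [-0.001, 0.0, -1.0]]
force: [-0.8, -5.3, -1.4]
width: 0.0157
```

>>> jog_arm(
  increments=[
    [0,0.3,2,0,0,0,0],
    [0,0.3,2,0,0,0,0],
  ],
)

```text
clock: 7.85
tcp_pos: [0.507, 0.0394, 0.0632]
tool_rot: [[-0.985, 0.17, 0.0], [0.17, 0.985, -0.002], [-0.001, -0.002, -1.0]]
force: [-0.5, -7.1, -0.6]
width: 0.0155
```

>>> jog_arm(
  increments=[
    [0,0.3,2,0,0,0,0],
    [0,0.3,2,0,0,0,0],
  ],
)

```text
clock: 8.05
tcp_pos: [0.5071, 0.0401, 0.0632]
tool_rot: [[-0.985, 0.173, -0.0], [0.173, 0.985, -0.003], [-0.0, -0.003, -1.0]]
force: [-0.6, -8.5, -0.6]
width: 0.0159
```

>>> jog_arm(
  increments=[
    [0,0.3,2,0,0,0,0],
    [0,0.3,2,0,0,0,0],
  ],
)

```text
clock: 8.25
tcp_pos: [0.5072, 0.0408, 0.0632]
tool_rot: [[-0.984, 0.176, -0.001], [0.176, 0.984, -0.005], [-0.0, -0.005, -1.0]]
force: [-0.5, -7.7, 0.3]
width: 0.0155
```

```bash
python3 -c "
from h import *
st();snap('a5');st()"
```

```text
t8.25 tcp [0.5072 0.0408 0.0632] bay mm [-88.3  91.7] hook bay [69.7 90.6] axis z 82.2 yaw -10.12 tilt [-0.0007 -0.0053] F bay [ 0.78 -7.71  0.26] w 0.0155
t8.35 tcp [0.5072 0.0407 0.0632] bay mm [-88.3  91.6] hook bay [69.7 90.5] axis z 82.2 yaw -10.12 tilt [-0.0007 -0.0053] F bay [ 1.31 -8.69 -0.5 ] w 0.0155
```

View pics/a5_top.png

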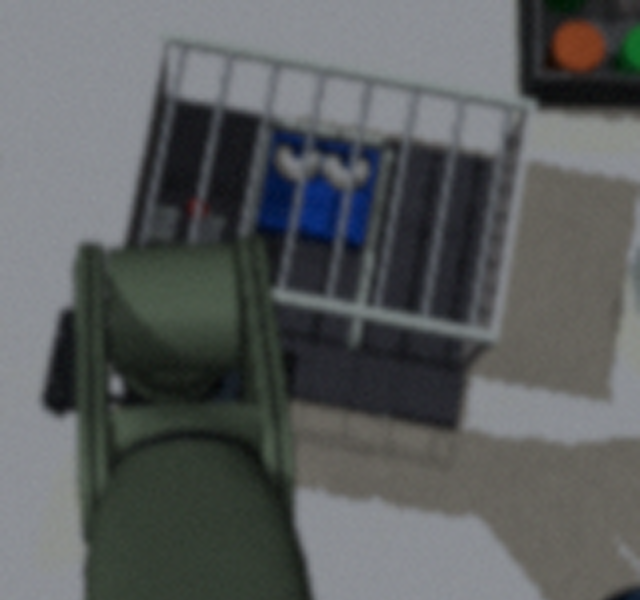

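>>> jog_arm(
  increments=[
    [0,0.3,2.2,0,0,0,0.004],
    [0,0.3,2.2,0,0,0,0.004],
  ],
)

```text
clock: 8.55
tcp_pos: [0.5073, 0.0413, 0.0632]
tool_rot: [[-0.985, 0.175, -0.001], [0.175, 0.985, -0.008], [-0.0, -0.008, -1.0]]
force: [-0.6, -8.5, -0.5]
width: 0.016
```

>>> jog_arm(
  increments=[
    [0,0.2,1.5,0,0,0,0.003],
    [0,0.2,1.5,0,0,0,0.003],
  ],
)

```text
clock: 8.75
tcp_pos: [0.5073, 0.0412, 0.0632]
tool_rot: [[-0.985, 0.175, -0.002], [0.175, 0.984, -0.01], [0.0, -0.01, -1.0]]
force: [-0.6, -9.2, -0.7]
width: 0.0157
```

```bash
python3 -c "
from h import *
st();imaging.camera('side');st();imaging.camera('side');st()"
```

```text
t8.75 tcp [0.5073 0.0412 0.0632] bay mm [-88.3  92.1] hook bay [69.7 91.1] axis z 82.2 yaw -10.1 tilt [-0.0019 -0.0096] F bay [ 0.94 -9.22 -0.66] w 0.0157
t8.80 tcp [0.5073 0.0412 0.0632] bay mm [-88.3  92.1] hook bay [69.7 91.1] axis z 82.2 yaw -10.1 tilt [-0.0018 -0.0096] F bay [ 0.4  -9.7   0.11] w 0.0154
t8.85 tcp [0.5073 0.0412 0.0632] bay mm [-88.3  92.1] hook bay [69.7 91.1] axis z 82.2 yaw -10.1 tilt [-0.0019 -0.0096] F bay [ 0.57 -9.55 -0.36] w 0.0156
```

>>> jog_arm(
  increments=[
    [0,0.3,1.8,0,0,0,0.004],
    [0,0.3,1.8,0,0,0,0.004],
    [0,0.3,1.8,0,0,0,0.004],
  ],
)

```text
clock: 9.15
tcp_pos: [0.5073, 0.0413, 0.0632]
tool_rot: [[-0.985, 0.175, -0.003], [0.175, 0.985, -0.012], [0.0, -0.012, -1.0]]
force: [-0.4, -9.9, 0.0]
width: 0.0155
```

```bash
python3 -c "
from h import *
st();snap('a6',{'side':(150,240,270,390),'top':(150,190,280,340)},6);st()"
```

```text
t9.15 tcp [0.5073 0.0413 0.0632] bay mm [-88.3  92.2] hook bay [69.7 91.3] axis z 82.2 yaw -10.07 tilt [-0.0025 -0.0117] F bay [ 1.31 -9.81  0.05] w 0.0155
t9.25 tcp [0.5073 0.0413 0.0632] bay mm [-88.3  92.2] hook bay [69.7 91.3] axis z 82.2 yaw -10.07 tilt [-0.0025 -0.0117] F bay [ 1.15 -9.47 -0.84] w 0.0158
```

View pics/a6_side.png

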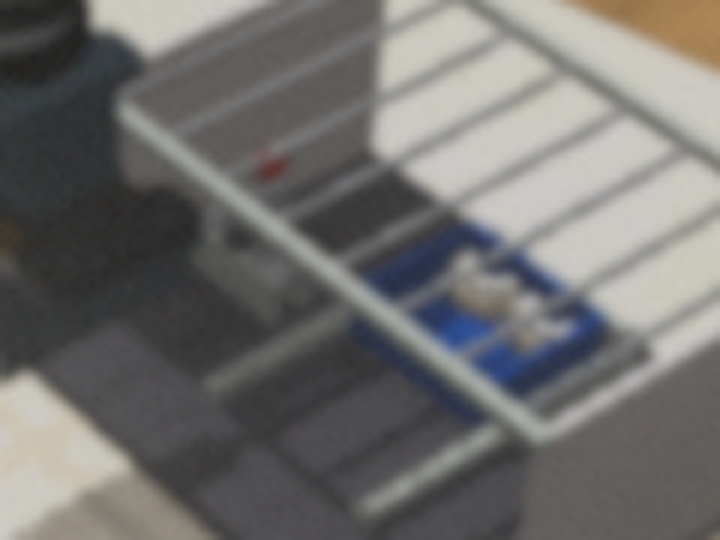

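View pics/a6_top.png

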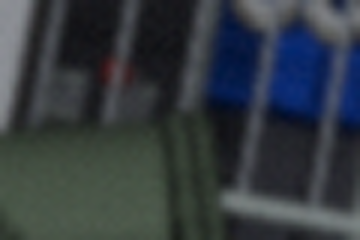

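```bash
python3 -c "
from h import *
print(inb(onz('side',[315,177.2],.09)),inb(onz('top',[299.3,161.7],.09)))"
```

```text
[0.07085165 0.09491494] [0.07253814 0.09798394]
```

>>> jog_arm(
  increments=[
    [0,-0.7,-4,0,0.004,-0.001,0.002],
    [0,-2,-12,1,0.008,-0.002,0.004],
    [0,-5,-30,2,0.0117,-0.0025,0.006],
    [0,-9,-53,2,0.0117,-0.0025,0.006],
    [0,-13,-76,2,0.0117,-0.0025,0.006],
    [0,-15.4,-89.7,2,0.0117,-0.0025,0.006],
    [0,-15.4,-89.7,2,0.0117,-0.0025,0.006],
    [0,-15.4,-89.7,2,0.0117,-0.0025,0.006],
  ],
)

```text
clock: 10.05
tcp_pos: [0.4921, -0.0481, 0.0653]
tool_rot: [[-0.986, 0.169, 0.0], [0.169, 0.986, 0.001], [-0.0, 0.001, -1.0]]
force: [0.5, 0.2, -0.7]
width: 0.0155
```

```bash
python3 -c "
from h import *
st();snap('a7')
for c in('side','top'): print([(d['p'],d['position']) for d in imaging.landmark_of(c,'rod_hook')])"
```

```text
t10.05 tcp [ 0.4921 -0.0481  0.0653] bay mm [-88.2   1.5] hook bay [69.8  1.5] axis z 84.3 yaw -9.76 tilt [0.0004 0.0006] F bay [ 0.42  0.31 -0.68] w 0.0155
[(0.79, [341.1, 202.2]), (0.61, [333.0, 195.5])]
[(0.53, [329.0, 171.9])]
```

View pics/a7_top.png

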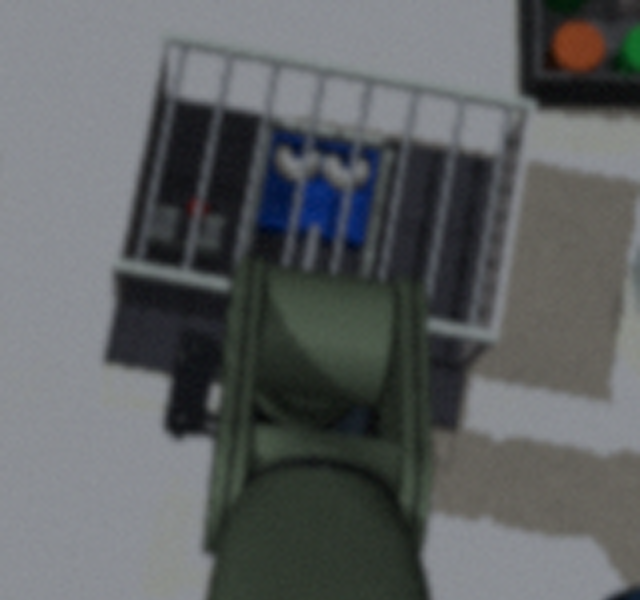

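View pics/a7_side.png

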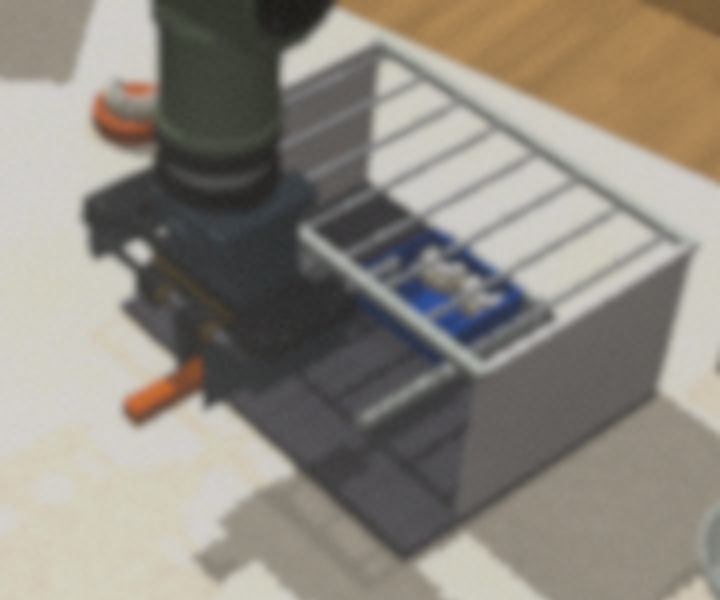

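```bash
python3 -c "
from h import *
print(inb(onz('top',[328.75,167.],.086)))
print('side hook exp',proj('side',T(B,[[.07,.0015,.056]])))
# tray front top edge
for u in([262,229],[368,247]): print(inb(onz('top',[u[0]/4+250,u[1]/4+110],.038)))"
```

```text
[0.07425696 0.00185165]
side hook exp [[336.56963059 203.49064268]]
[0.07969807 0.04279997]
[ 0.08109339 -0.04646919]
```

>>> jog_arm(
  increments=[
    [0,16,-3.8,0,0,0,0],
    [0,32.2,-7.6,0,0,0,0],
    [0,32.2,-7.6,0,0,0,0],
    [0,32.2,-7.6,-12,0,0,0],
    [0,32.2,-7.6,-24,0,0,0],
    [0,32.2,-7.6,-34,0,0,0],
    [0,32.2,-7.6,-34,0,0,0],
  ],
)

```text
clock: 10.95
tcp_pos: [0.5221, -0.0548, 0.0291]
tool_rot: [[-0.986, 0.168, -0.005], [0.168, 0.986, 0.001], [0.005, 0.0, -1.0]]
force: [-0.4, 0.2, -0.5]
width: 0.0156
```

```bash
python3 -c "
from h import *
st();snap('a8')"
```

```text
t10.95 tcp [ 0.5221 -0.0548  0.0291] bay mm [-57.5  -0. ] hook bay [100.5   0.2] axis z 48.1 yaw -9.66 tilt [-0.0048  0.0009] F bay [-0.41  0.15 -0.47] w 0.0156
```

View pics/a8_top.png

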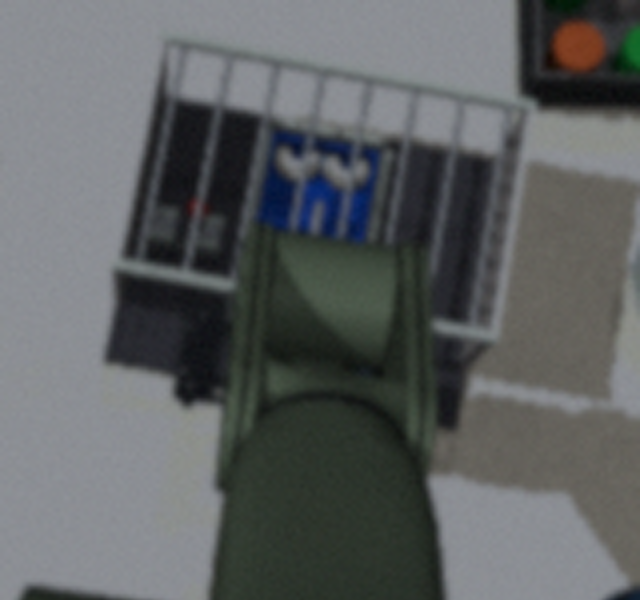

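View pics/a8_side.png

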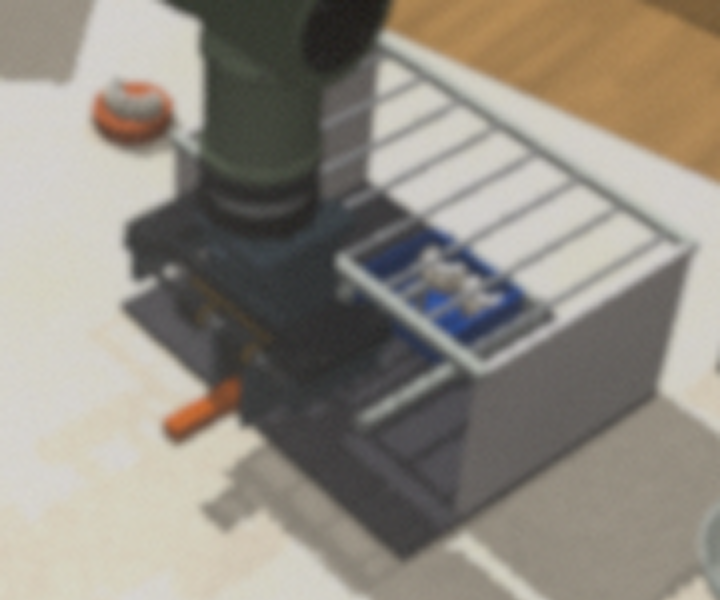

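>>> jog_arm(
  increments=[
    [0,-5,0.8,1,-0.001,-0.005,0],
    [0,-12,2,1,-0.001,-0.005,-0.001],
    [0,-20,3.4,1,-0.001,-0.005,-0.001],
    [0,-28,4.8,1,-0.001,-0.005,-0.001],
    [0,-36,6.2,1,-0.001,-0.005,-0.001],
    [0,-36,6.2,1,-0.001,-0.005,-0.001],
  ],
)

```text
clock: 11.65
tcp_pos: [0.4859, -0.0486, 0.0318]
tool_rot: [[-0.986, 0.169, 0.002], [0.169, 0.986, -0.0], [-0.002, -0.0, -1.0]]
force: [0.2, 0.2, -1.1]
width: 0.0157
```

```bash
python3 -c "
from h import *
st();snap('a9')"
```

```text
t11.65 tcp [ 0.4859 -0.0486  0.0318] bay mm [-94.2  -0.1] hook bay [63.8 -0. ] axis z 50.8 yaw -9.71 tilt [ 0.002  -0.0004] F bay [ 0.21  0.24 -1.06] w 0.0157
```

View pics/a9_top.png

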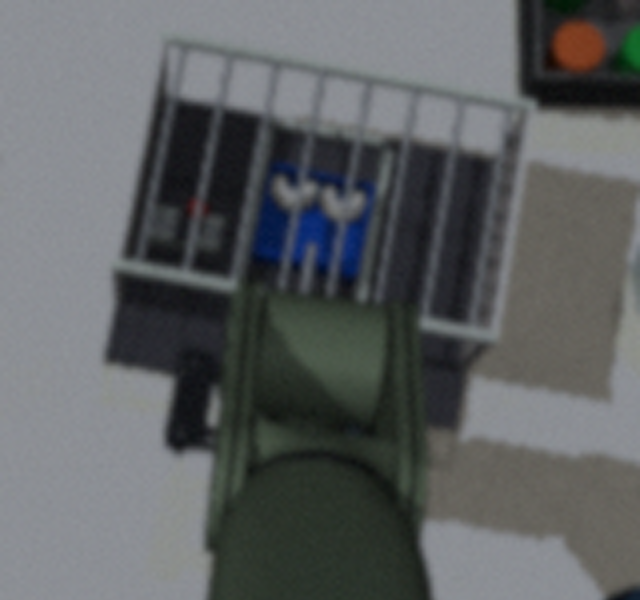

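>>> jog_arm(
  increments=[
    [0,-9,1.5,0,0,-0.001,0],
    [0,-19,3.3,0,0,0,0],
    [0,-30,5.1,0,0,0,0],
    [0,-41,7,0,0,0,0],
    [0,-52,8.9,0,0,0,0],
    [0,-62,10.6,0,0,0,0],
    [0,-69,11.8,0,0,0,0],
    [0,-69,11.8,0,0,0,0],
  ],
)

```text
clock: 12.55
tcp_pos: [0.4157, -0.0367, 0.0314]
tool_rot: [[-0.986, 0.169, -0.0], [0.169, 0.986, -0.0], [0.0, -0.0, -1.0]]
force: [-0.8, -1.1, -1.1]
width: 0.0155
```

```bash
python3 -c "
from h import *
st();snap('a10')"
```

```text
t12.55 tcp [ 0.4157 -0.0367  0.0314] bay mm [-1.654e+02 -1.000e-01] hook bay [-7.4 -0.1] axis z 50.4 yaw -9.71 tilt [-0.0004 -0.0001] F bay [-0.58 -1.17 -1.14] w 0.0155
```

View pics/a10_top.png

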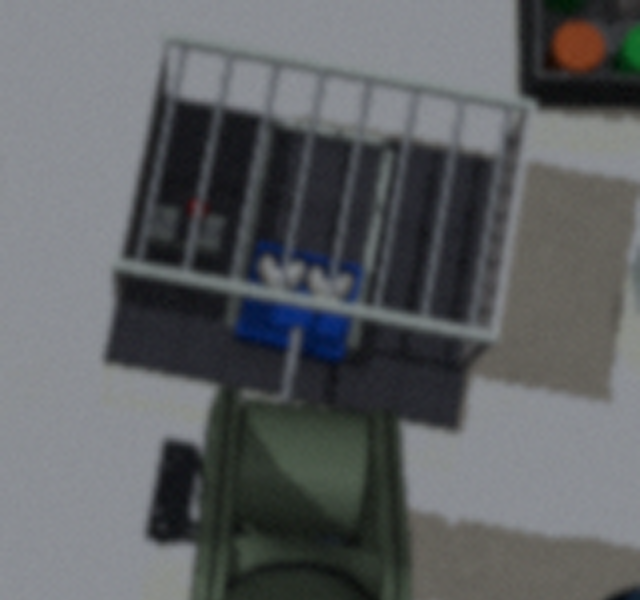

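View pics/a10_side.png

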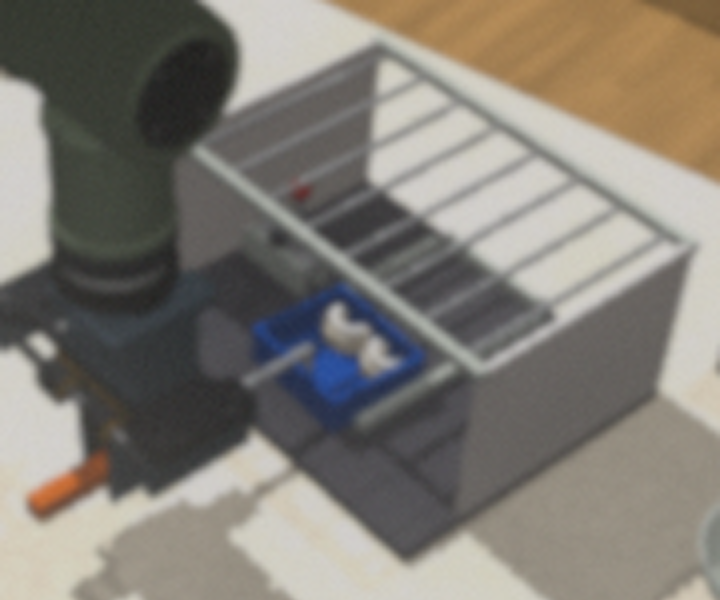

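```bash
cat > tray.py <<'E'
from h import *
import sys
from scipy.optimize import minimize
tag=sys.argv[1]
def hull(n,p,shape,S=4):
    # p: tray front x, y, yaw in bay
    x,y,a=p
    P=T([x,y,a],[[i,j,k] for i in(0,.08) for j in(-.045,.045) for k in(.008,.038)])
    u=proj(n,T(B,P)); h=cv2.convexHull(((u+.5)*S*16).astype(np.int32)); m=np.zeros((shape[0]*S,shape[1]*S),np.uint8)
    cv2.fillConvexPoly(m,h,255,shift=4); return cv2.resize(m,(shape[1],shape[0]),interpolation=cv2.INTER_AREA)/255.
ims={n:cv2.imread(f"pics/{tag}_{n}_full.png") for n in("side","top")}
M={}
for n,im in ims.items():
    hsv=cv2.cvtColor(im,cv2.COLOR_BGR2HSV);m=((hsv[...,0]>105)&(hsv[...,0]<130)&(hsv[...,1]>140)&(hsv[...,2]>40)).astype(np.uint8)
    w=np.zeros_like(m); 
    if n=="side": w[170:260,285:370]=1
    else: w[140:225,300:360]=1
    m*=w; m=cv2.morphologyEx(m,cv2.MORPH_CLOSE,np.ones((7,7),np.uint8)); M[n]=m.astype(float)
def run(cams):
    f=lambda q:sum(np.abs(hull(n,[q[0]/1e3,q[1]/1e3,q[2]/1e2],M[n].shape)-M[n]).sum() for n in cams)
    best=min(((f([x,y,0]),x,y) for x in range(-40,100,5) for y in(-4,0,4)))
    r=minimize(f,[best[1],best[2],0],method="Nelder-Mead",options=dict(initial_simplex=[[best[1],best[2],0],[best[1]+4,best[2],0],[best[1],best[2]+4,0],[best[1],best[2],2]]))
    print(cams,"front x mm, y mm, yaw/100 rad",np.round(r.x,1),round(r.fun,1),[int(M[n].sum()) for n in cams]);return r.x
run(["side"]);run(["top"]);q=run(["side","top"])
for n,im in ims.items():
    c=cv2.findContours((hull(n,[q[0]/1e3,q[1]/1e3,q[2]/1e2],M[n].shape)>.5).astype(np.uint8),0,1)[0]
    im2=cv2.resize(im,None,fx=4,fy=4,interpolation=cv2.INTER_CUBIC); cv2.drawContours(im2,[k*4+2 for k in c],-1,(0,255,255),1)
    a=im2[660:1000,1120:1500] if n=="side" else im2[600:880,1180:1440]
    cv2.imwrite(f"pics/{tag}_{n}_tr.png",cv2.resize(a,None,fx=1.5,fy=1.5))
E
python3 tray.py a10
```

```text
['side'] front x mm, y mm, yaw/100 rad [-0.2 19.  -4.8] 651.8 [321]
['top'] front x mm, y mm, yaw/100 rad [-11.2   6.   -5.3] 335.6 [387]
['side', 'top'] front x mm, y mm, yaw/100 rad [-11.    5.1  -2.1] 1017.1 [321, 387]
```

View pics/a10_side_tr.png

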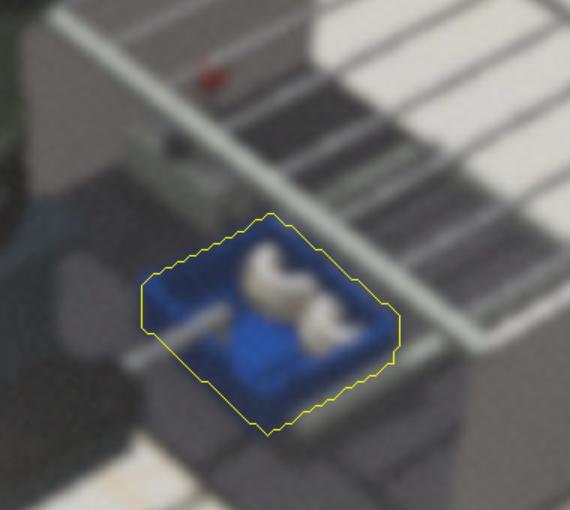

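View pics/a10_top_tr.png

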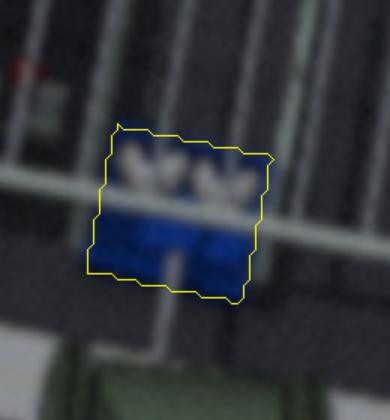

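```bash
sed -i 's/>140)&(hsv\[...,2\]>40)/>int(sys.argv[2]))\&(hsv[...,2]>25)/; s/np.ones((7,7)/np.ones((11,11)/' tray.py; for s in 90 110 125; do python3 tray.py a10 $s; done
```

```text
['side'] front x mm, y mm, yaw/100 rad [-11.2   8.1  -0.2] 114.2 [888]
['top'] front x mm, y mm, yaw/100 rad [-11.2   5.2  -3.4] 54.6 [744]
['side', 'top'] front x mm, y mm, yaw/100 rad [-11.8   6.8  -5.4] 171.5 [888, 744]
['side'] front x mm, y mm, yaw/100 rad [-8.7 10.5  1. ] 173.1 [817]
['top'] front x mm, y mm, yaw/100 rad [-11.    6.2  -5.7] 43.9 [724]
['side', 'top'] front x mm, y mm, yaw/100 rad [-11.    5.1  -2.4] 231.4 [817, 724]
['side'] front x mm, y mm, yaw/100 rad [-2.9 14.3  0.4] 261.6 [718]
['top'] front x mm, y mm, yaw/100 rad [-11.5   5.3  -3.5] 161.0 [582]
['side', 'top'] front x mm, y mm, yaw/100 rad [-11.2   5.1  -2.4] 444.0 [718, 582]
```

View pics/a10_top_tr.png

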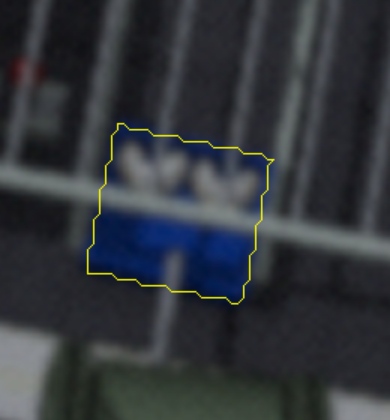

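>>> jog_arm(
  increments=[
    [0,-5,0.9,0,0,0,0],
    [0,-10,1.7,0,0,0,0],
    [0,-11.6,2,0,0,0,0],
    [0,-11.6,2,0,0,0,0],
    [0,-11.6,2,0,0,0,0],
  ],
)

```text
clock: 13.15
tcp_pos: [0.4054, -0.0349, 0.0315]
tool_rot: [[-0.986, 0.169, 0.001], [0.169, 0.986, -0.0], [-0.001, -0.0, -1.0]]
force: [0.8, -0.1, -1.7]
width: 0.0155
```

```bash
python3 -c "
from h import *
st();snap('b1')"; python3 tray.py b1 90;python3 tray.py b1 100
```

```text
t13.15 tcp [ 0.4054 -0.0349  0.0315] bay mm [-1.759e+02 -1.000e-01] hook bay [-17.9  -0. ] axis z 50.5 yaw -9.71 tilt [ 0.0006 -0.0002] F bay [ 0.78  0.06 -1.7 ] w 0.0155
['side'] front x mm, y mm, yaw/100 rad [-20.1   6.3  -0.6] 107.1 [905]
['top'] front x mm, y mm, yaw/100 rad [-21.3   6.5  -5.3] 58.2 [746]
['side', 'top'] front x mm, y mm, yaw/100 rad [-21.1   7.2  -6.1] 161.3 [905, 746]
['side'] front x mm, y mm, yaw/100 rad [-21.3   8.1   2.1] 138.4 [863]
['top'] front x mm, y mm, yaw/100 rad [-21.2   6.1  -5.1] 47.9 [732]
['side', 'top'] front x mm, y mm, yaw/100 rad [-21.1   7.1  -6. ] 190.4 [863, 732]
```

View pics/b1_side_tr.png

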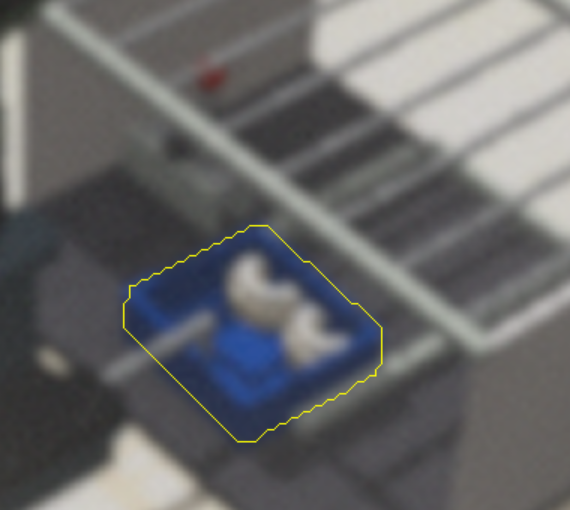

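View pics/b1_top_tr.png

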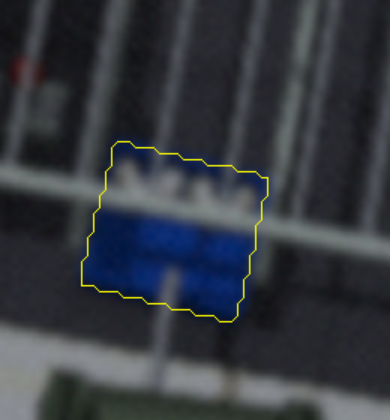

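>>> jog_arm(
  increments=[
    [0,-2,0.3,0,0,0,0],
    [0,-2,0.3,0,0,0,0],
    [0,-2,0.3,0,0,0,0],
  ],
)

```text
clock: 13.55
tcp_pos: [0.4033, -0.0346, 0.0314]
tool_rot: [[-0.986, 0.169, 0.0], [0.169, 0.986, -0.0], [-0.0, -0.0, -1.0]]
force: [1.4, 0.5, -1.5]
width: 0.0156
```

```bash
python3 -c "
from h import *
st()"
```

```text
t13.55 tcp [ 0.4033 -0.0346  0.0314] bay mm [-178.    -0.2] hook bay [-20.   -0.1] axis z 50.4 yaw -9.72 tilt [ 0.0004 -0.0002] F bay [ 1.27  0.77 -1.49] w 0.0156
```

>>> jog_arm(
  increments=[
    [0,4,-0.7,0,0,0,0],
    [0,5,-0.8,0,0,0,0],
    [0,5,-0.8,15,0,0,0],
    [0,5,-0.8,32,0,0,0],
    [0,5,-0.8,50,0,0,0],
    [0,-5,0.8,55,0,0,0],
    [0,-30,5,60,0,0,0],
    [0,-45,7.6,60,0,0,0],
  ],
)

```text
clock: 14.35
tcp_pos: [0.3556, -0.0266, 0.091]
tool_rot: [[-0.986, 0.169, -0.002], [0.169, 0.986, 0.0], [0.002, -0.0, -1.0]]
force: [-0.9, 0.1, -1.5]
width: 0.0152
```

```bash
python3 -c "
from h import *
st();snap('b2')"; python3 tray.py b2 90;python3 tray.py b2 100
```

```text
t14.35 tcp [ 0.3556 -0.0266  0.091 ] bay mm [-226.4   -0.4] hook bay [-68.4  -0.3] axis z 110.0 yaw -9.72 tilt [-0.002   0.0001] F bay [-0.86 -0.03 -1.48] w 0.0152
['side'] front x mm, y mm, yaw/100 rad [-22.6   7.5  -2.1] 128.5 [874]
['top'] front x mm, y mm, yaw/100 rad [-23.6   4.5  -1.8] 59.7 [756]
['side', 'top'] front x mm, y mm, yaw/100 rad [-23.3   5.7  -2.2] 192.8 [874, 756]
['side'] front x mm, y mm, yaw/100 rad [-20.2  11.4   0.4] 192.6 [804]
['top'] front x mm, y mm, yaw/100 rad [-23.8   5.4  -3.6] 52.9 [748]
['side', 'top'] front x mm, y mm, yaw/100 rad [-22.4   6.4  -5.3] 254.8 [804, 748]
```

View pics/b2_side.png

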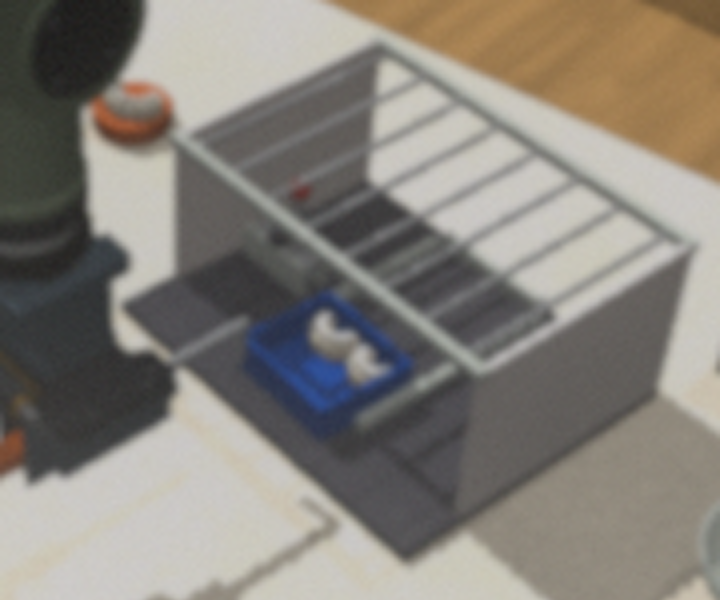

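View pics/b2_top.png

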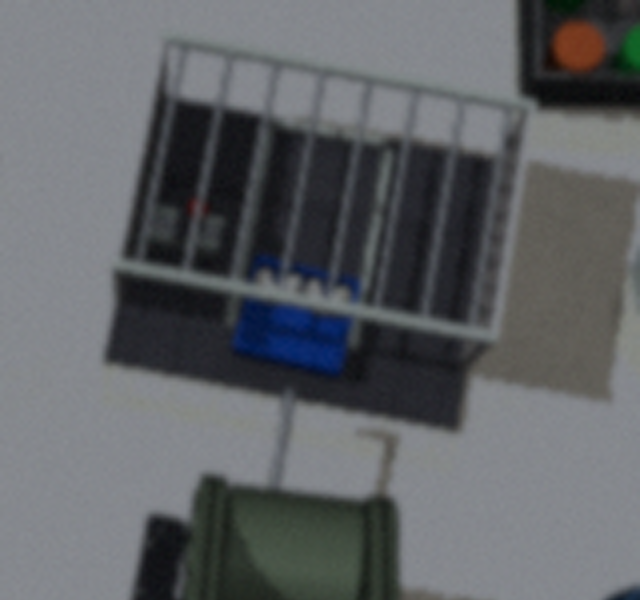

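```bash
python3 -c "
from h import *
for u,z in(([320/4+240,437/4+130],.008),([245/4+240,343/4+130],.038),([322/4+240,412/4+130],.038)): print('side',inb(onz('side',u,z))*1e3)
for u,z in(([234/4+250,352/4+110],.038),([340/4+250,374/4+110],.038),([340/4+250,374/4+110],.008)): print('top',inb(onz('top',u,z))*1e3)
print('rod end', inb(onz('top',[322.4,207.6],.112)),'exp -.064,0')
print([ (d['p'],d['position']) for d in imaging.landmark_of('side','rod_hook')],proj('side',T(B,[[-.0684,-.0003,.082]])))
"
```

```text
side [-24.4527241  -39.11492087]
side [-25.79981067  38.85204987]
side [-28.38497036 -42.9430865 ]
top [-27.75838261  47.01462107]
top [-29.49194551 -41.51137431]
top [-22.91854277 -43.82343735]
rod end [-0.06581516  0.00032296] exp -.064,0
[(0.79, [301.5, 219.3])] [[298.93224744 218.85109926]]
```

>>> jog_arm(
  increments=[
    [0,3,15,25,0,0,0.01],
    [0,13,50,50,0,0,0.03],
    [0,25,90,58,0,0,0.055],
    [0,37,135,58,0,0,0.085],
    [0,49,180,58,0,0,0.115],
    [0,61,225,58,0,0,0.14],
    [0,73,268,58,0,0,0.17],
    [0,84.7,308,58,0.0,-0.002,0.194],
  ],
)

```text
clock: 15.3
tcp_pos: [0.443, 0.284, 0.1483]
tool_rot: [[-1.0, -0.027, 0.002], [-0.027, 1.0, 0.0], [-0.002, 0.0, -1.0]]
force: [-0.3, -0.8, -1.5]
width: 0.0154
```

```bash
python3 -c "
from h import *
st()"
```

```text
t15.30 tcp [0.443  0.284  0.1483] bay mm [-192.7  320.5] hook bay [-37.7 351.4] axis z 167.3 yaw 1.53 tilt [0.0024 0.0003] F bay [-0.15 -0.87 -1.49] w 0.0154
```

>>> jog_arm(
  increments=[
    [0,-2.7,1.2,-20,0,0.002,-0.002],
    [0,-2.7,1.2,-50,0,0.002,-0.002],
    [0,-2.7,1.2,-68,0,0.002,-0.002],
    [0,-2.7,1.2,-68,0,0.002,-0.002],
    [0,-2.7,1.2,-68,0,0.002,-0.002],
  ],
)

```text
clock: 15.8
tcp_pos: [0.4411, 0.2855, 0.0801]
tool_rot: [[-1.0, -0.025, 0.001], [-0.025, 1.0, 0.0], [-0.001, 0.0, -1.0]]
force: [0.8, 0.1, -0.9]
width: 0.0156
```

```bash
python3 -c "
from h import *
st();snap('c1',{'side':(110,230,130,260),'top':(170,290,150,280)},5)"
```

```text
t15.80 tcp [0.4411 0.2855 0.0801] bay mm [-194.9  321.7] hook bay [-39.9 352.3] axis z 99.1 yaw 1.41 tilt [0.0005 0.0003] F bay [ 0.81  0.26 -0.89] w 0.0156
```

View pics/c1_side.png

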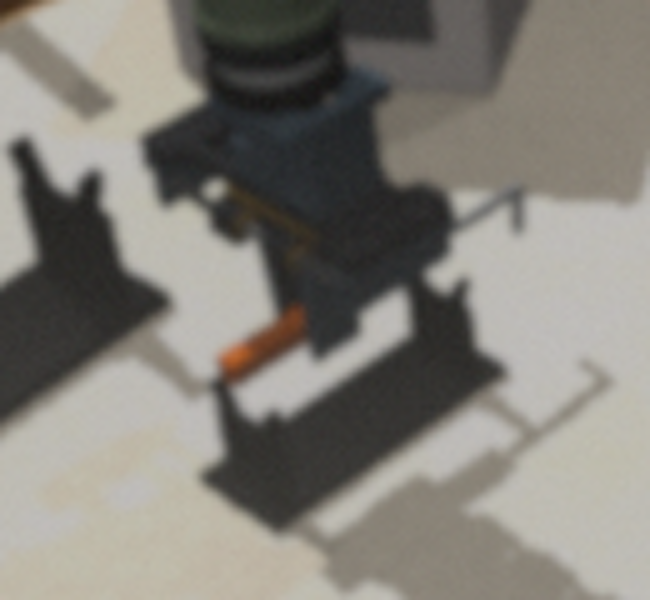

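View pics/c1_top.png

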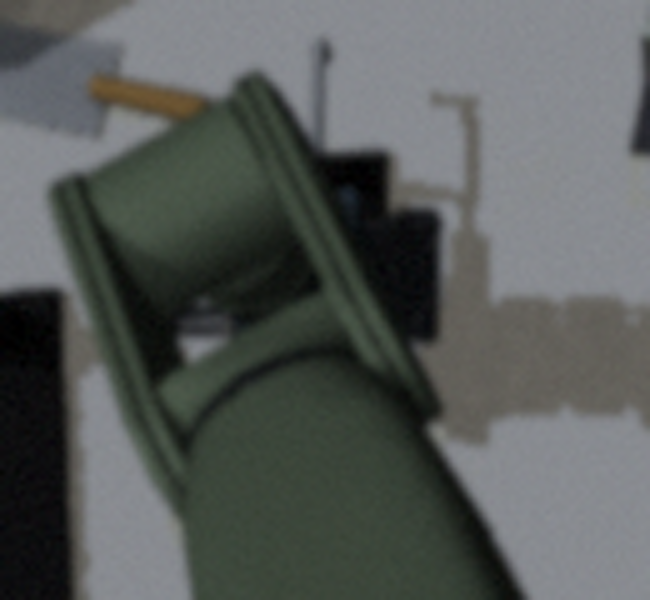

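>>> jog_arm(
  increments=[
    [0,-0.8,-0.3,-12,0,0,0],
    [0,-0.8,-0.3,-24,0,0,0],
    [0,-0.8,-0.3,-32,0,0,0],
    [0,-0.8,-0.3,-36,0,0,0],
    [0,-0.8,-0.3,-38,0,0,0],
    [0,-0.8,-0.3,-38,0,0,0],
  ],
)

```text
clock: 16.5
tcp_pos: [0.4407, 0.2854, 0.043]
tool_rot: [[-1.0, -0.024, 0.002], [-0.024, 1.0, 0.001], [-0.002, 0.001, -1.0]]
force: [-0.0, -0.1, -1.2]
width: 0.0156
```

```bash
python3 -c "
from h import *
st();snap('c2',{'side':(110,230,130,260),'top':(170,290,150,280)},5)"
```

```text
t16.50 tcp [0.4407 0.2854 0.043 ] bay mm [-195.2  321.6] hook bay [-40.2 352.1] axis z 62.0 yaw 1.4 tilt [0.0023 0.0014] F bay [ 0.01 -0.09 -1.2 ] w 0.0156
```

View pics/c2_side.png

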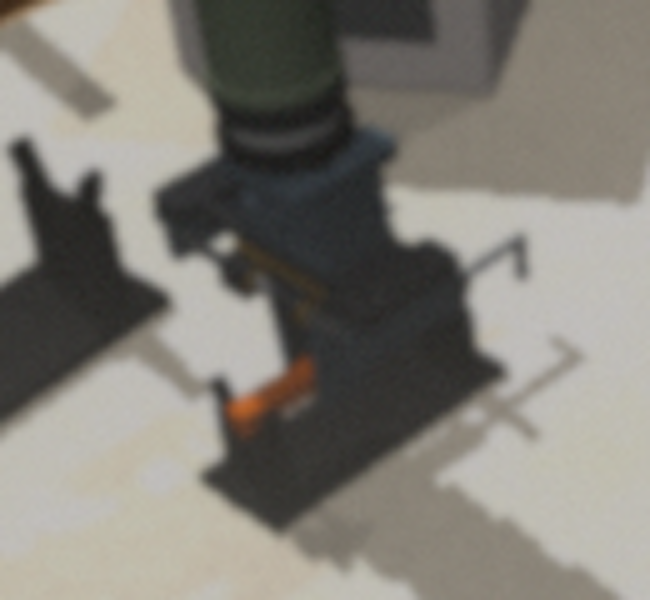

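Same place as at the start; the last 1.7 mm down, then release.

>>> jog_arm(
  increments=[
    [0,-0.3,-0.2,-1.5,-0.001,0.002,0],
    [0,-0.3,-0.2,-1.7,-0.001,0.002,0],
    [0,-0.3,-0.2,-1.7,-0.001,0.002,0],
  ],
)

```text
clock: 16.9
tcp_pos: [0.4407, 0.2854, 0.0419]
tool_rot: [[-1.0, -0.024, 0.001], [-0.024, 1.0, 0.001], [-0.001, 0.001, -1.0]]
force: [-0.3, 0.5, -2.0]
width: 0.0159
```

>>> jog_arm(
  increments=[
    [0.1,0,0,0,0,0,0],
    [0.2,0,0,0,0,0,0],
    [0.35,0,0,0,0,0,0],
    [0.5,0,0,0,0,0,0],
    [0.7,0,0,0,0,0,0],
    [0.7,0,0,0,0,0,0],
    [0.7,0,0,0,0,0,0],
    [0.7,0,0,0,0,0,0],
  ],
)

```text
clock: 17.7
tcp_pos: [0.4407, 0.2855, 0.0419]
tool_rot: [[-1.0, -0.025, 0.001], [-0.025, 1.0, 0.001], [-0.001, 0.001, -1.0]]
force: [-1.0, 0.3, 0.2]
width: 0.0626
```

```bash
python3 -c "
from h import *
st()"
```

```text
t17.70 tcp [0.4407 0.2855 0.0419] bay mm [-195.2  321.6] hook bay [-40.2 352.1] axis z 60.9 yaw 1.4 tilt [0.0013 0.001 ] F bay [-1.02  0.1   0.2 ] w 0.0626
```

Released; rise straight up, then clear the view.

>>> jog_arm(
  increments=[
    [0.7,0,0,15,0,0,0],
    [0.7,0,0,40,0,0,0],
    [0.7,0,0,75,0,0,0],
    [0.7,0,0,115,0,0,0],
    [0.7,-20,0,150,0,0,0],
    [0.7,-60,-20,165,0,0,0],
    [0.7,-90,-50,165,0,0,0],
    [0.7,-110,-90,165,0,0,0],
  ],
)

```text
clock: 18.5
tcp_pos: [0.3291, 0.1952, 0.2074]
tool_rot: [[-1.0, -0.027, 0.002], [-0.027, 1.0, 0.002], [-0.002, 0.002, -1.0]]
force: [1.6, -0.9, -0.0]
width: 0.064
```

>>> jog_arm(
  increments=[
    [0.7,-20,-45,0,0,0,0],
    [0.7,-30,-85,0,0,0,0],
    [0.7,-30,-110,0,0,0,0],
    [0.7,-30,-110,0,0,0,0],
    [0.7,-30,-110,0,0,0,0],
  ],
)

```text
clock: 19.0
tcp_pos: [0.2993, 0.0852, 0.2076]
tool_rot: [[-1.0, -0.025, 0.003], [-0.025, 1.0, 0.003], [-0.003, 0.003, -1.0]]
force: [0.1, -0.7, -0.0]
width: 0.0638
```

```bash
python3 -c "
from h import *
st();snap('d1',{'side':(130,290,140,420),'top':(110,270,170,410)},3)"; python3 tray.py d1 90
```

```text
t19.00 tcp [0.2993 0.0852 0.2076] bay mm [-300.7  100.4] hook bay [-145.7  131. ] axis z 226.6 yaw 1.46 tilt [0.0031 0.0026] F bay [ 0.23 -0.65 -0.05] w 0.0638
['side'] front x mm, y mm, yaw/100 rad [-22.3   8.5   0.8] 173.2 [830]
['top'] front x mm, y mm, yaw/100 rad [-23.3   5.7  -4.6] 61.9 [759]
['side', 'top'] front x mm, y mm, yaw/100 rad [-23.1   4.8  -0.6] 248.4 [830, 759]
```

View pics/d1_side.png

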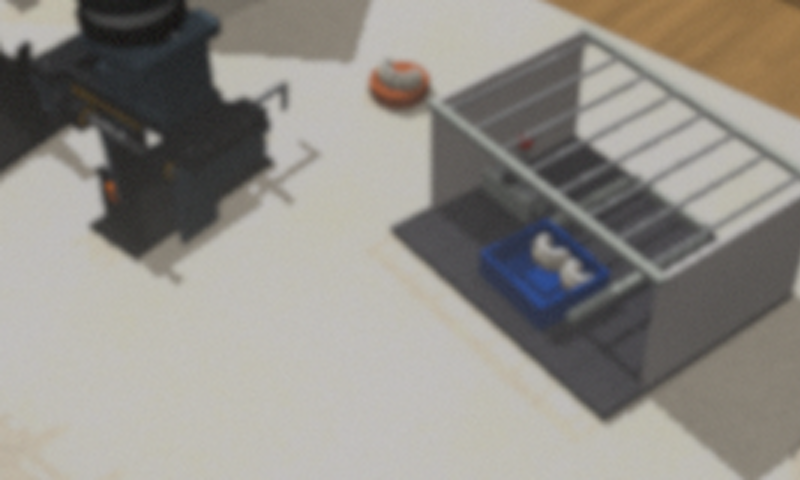

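View pics/d1_top.png

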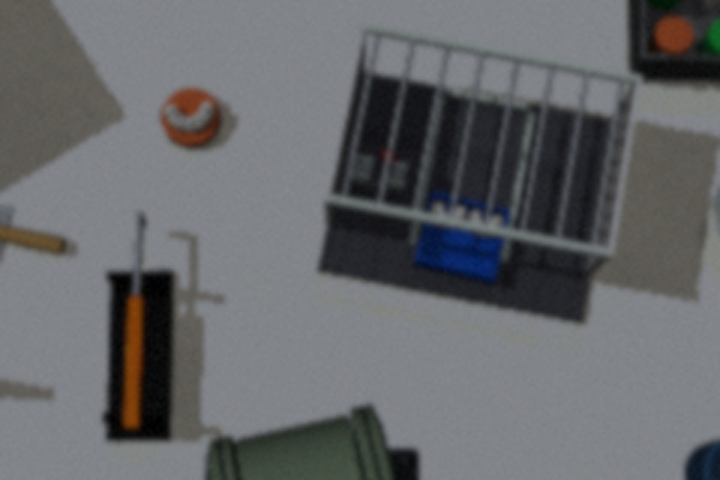

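View pics/d1_side_full.png

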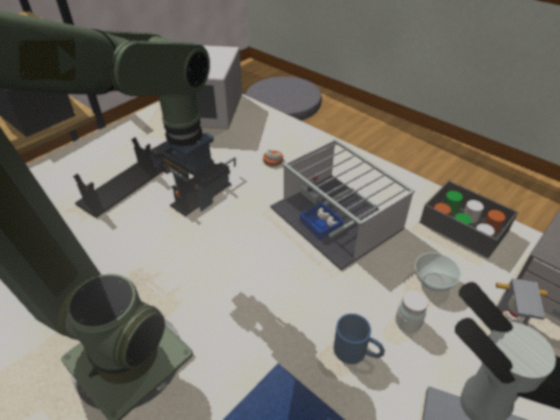

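```bash
python3 -c "
from rig import bot
print(bot.close_job())"
```

```text
the job is handed in; nothing more can be done
None
```

The job is handed in at about 19 s of the 58 s. The bolt is drawn and seated, the tray is out, and the rod is back in its rest. No verdict was reported.

- **Bolt:** I slid it to its stop with the hook and pressed it home with a measured 9.5 to 9.9 N, never reading above 10 N. The post ended at bay y of about 95 to 98 mm, after starting near 35.5 mm. It was still there in the last pictures.
- **Tray:** I hooked it behind its front wall and pulled it straight out.
    - **Front position:** The readings disagree by a few mm. The last picture fits put it 22 to 23 mm out, corners picked by hand gave 23 to 29 mm, and the arm's own pose gave 28 mm. My best estimate is about 25 mm, and all of these are within 2 to 3 cm.
    - **Sideways:** The fits put the tray about 5 to 8 mm towards +y, though one of the cameras may be slightly off.
- **Rod:** I set it down within about 1 mm of where I picked it up. The top picture shows it lying along both forks as before. Its hook shadow matches the start, hook down, though the gripper hid most of the rest in the side view.
- **Bystanders:** None of the moves came near them. I did not measure their positions again, but none looks moved in the pictures.

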